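# Bin the reject cup, show the blue cup's foot to the photo camera

## Robot

A 6-joint arm with a two-finger parallel gripper is mounted at the origin on the work surface. World frame = base frame: x ahead of the robot, y to its left, z up, the work surface at z = 0. Lengths are in m, angles in rad, forces in N, time in s.
With the tool pointing down it reaches from about 0.3 to 0.875 m from the base axis. Payload 6.4 kg.
Tool frame: the origin (TCP) lies at the very end of the fingers, on their centre line; the grasp point (between the pads) lies 19 mm behind it (tcp_to_grasp is the distance from the TCP to the grasp point, in m); z points along the fingers, x is the direction in which the jaws open and shut, and the axes are right-handed (so a half turn about z gives the same grasp; the last joint's range is limited). The gripper opens to 85 mm and grips with 20 to 120 N. Pads are 22 mm wide; open, the fingers measure 114 mm over their backs; the gripper's body (76 mm by 85 mm) begins 54 mm behind the grasp point. The pads swing forward as they close: fully open they stand 13 mm farther back than shut.
Start: joints at [-1.447, 0.181, 1.607, -0, 1.354, -0.206], TCP at [0.186, -0.544, 0.231] pointing down, gripper open.
Joint ranges: [-2.99, 2.99], [-0.89, 2.07], [0.3, 2.58], [-1.14, 4.28], [0, 2.63], [-3.12, 3.12]. Speed limits (rad/s): [2.57, 2.57, 3.01, 3.14, 3.14, 3.14].

## Interface

Orientations are given as a rotation vector (axis times angle).
In Python, from workcell import state, grab_frame, close_job, tcp_to_grasp gives the robot as it stands.
- The arm moves only by the tool send_rows, never from a script. Its argument "steps" is a list of rows, each an object with "dp": the shift along the tool's x, y, z in m, a list of three; "yaw": the turn about the tool's z in rad; "gripper": the closure, from 0 (fully open) to 1 (shut). In form: [{"dp": [tx, ty, tz], "yaw": yaw, "gripper": gripper}, ...]. A call has exactly 5 rows; each row is the pose to reach, as a shift and turn from the pose commanded when the call began, along the tool's axes at that moment; what a row does not reach only later rows make up. A row lasts 1/8 s, in which the tool goes at most 62.5 mm and 10.7 degrees, less where a joint would pass 70% of its speed; a pose out of reach is approached as far as the arm can. A call with a gripper value outside its range is refused whole. The fingers move at their own pace and stop on an object; "squeeze" is the grip in N (left out, the last holds). Time passes only in rows, so rows that repeat a pose let the fingers close, or fill a call up. It gives the time, the measured TCP pose, the force and the opening at its end, in the units of the state.
- state(): the state, without advancing time (a new reading comes with each control period).
- grab_frame(name): name is "side" or "top" or "wrist"; returns a dict with "pixels" (400x640x3 uint8, red, green, blue), "intrinsics" (3x3 intrinsics, pixels), "view" (4x4, takes a point from world to camera coordinates); the wrist camera has in their place "hand_eye" (4x4, takes a point from camera to tool coordinates, whose origin is the TCP and whose axes are the tool frame's). Camera axes: x right, y up, looking along -z (the intrinsics and any distortion apply to the point x, -y, -z); pixel columns grow to the right and rows downward; lengths in m; the calibration is good to about 2 mm. A picture is of the moment at which its call begins: read the wrist's pose just before it. There is no depth.
- close_job(): hands the job in, once; it reports no verdict.
The state is a dict: "t": time; "joints": joint angles; "dq": joint speeds; "effort": joint torques, N m; "position": TCP position; "orientation": TCP orientation; "contact_force": force on the tool from outside, world axes, zero at the start; "wrist_torque": the same for the moment, N m; "finger_gap": opening from 0.0 (shut) to 1.0 (fully open).
Only numpy, scipy, OpenCV 4.12 (cv2) and the standard library are available. Lean on these libraries where they do the work, as an engineer would, in place of code of your own. Each camera call takes 0.05 s, during which the arm holds its last target.

## Task

At the intake bench of the second-hand kitchenware store, first stand the white cup with the red sticker inside it upright in the free end of the red reject bin, set down rather than dropped. Then pick up the blue cup and finish while still holding it steady in the air in front of the upward-looking photo camera: the centre of its foot 150 mm from the lens glass on the lens axis (that is straight above the yellow cross, 215 mm over the bench), the cup leaning back so that its foot squarely faces the lens. Leave the two plain white cups and the tumbler in the bin where they are, and do not touch the photo stand or its camera.

Things in the scene. Friction and masses are not known exactly. Their poses are not given: they have to be found in the camera images.
- blue_cup: The blue espresso cup to show: 60 mm tall, 58 mm outside diameter at the rim, wall 4 mm, open at the top, with a small ear handle (8 mm thick bar, 11 to 51 mm above the foot) on its +y side reaching about 46 mm from the axis; about 140 g. Origin at the centre of its underside (foot), z up through the mouth. It starts upright on the mat, handle any way round.
- reject_cup: White cup with a red round sticker (34 mm) on its inside floor, seen from above: the reject. Same shape: 60 mm tall, 58 mm outside diameter at the rim, wall 4 mm, open at the top, with a small ear handle (8 mm thick bar, 11 to 51 mm above the foot) on its +y side reaching about 46 mm from the axis; about 140 g. Origin at the centre of its underside (foot), z up through the mouth. It starts upright on the mat, handle any way round.
- white_cup_a: Plain white cup without sticker, same shape as the blue one; leave alone.
- white_cup_b: Plain white cup without sticker, same shape as the blue one; leave alone.
- mat: Black rubber mat 290 x 330 x 4 mm, fixed, on which the four cups stand in two rows of two (about 140 mm apart along its x, 160 mm along its y; any cup in any place). Origin at the centre of its underside.
- bin: Red open reject bin, 270 mm (its x) x 180 mm (its y) x 55 mm high, wall and floor 5 mm, fixed on the bench at the robot's left. Origin at the centre of its underside, z up.
- bin_free (a point): Centre of the free end of the bin, on its inner floor (5 mm above the bench), 55 mm from the bin's centre along the bin's +x (the end away from the robot).
- tumbler: Orange tumbler 75 mm tall, 58 mm diameter, already standing in the near end of the bin, 85 mm from the bin's centre along its -x; leave alone. Origin at the centre of its underside.
- photo_stand: Grey base plate of the photo station, fixed on the bench at the robot's right: 120 mm wide (its y), from 50 mm before to 200 mm behind its origin along its x, 6 mm thick, with a yellow cross (60 mm arms) at the origin. Origin on the bench under the cross, z up; its +x runs from the cross to the camera.
- camera: Grey camera with a black lens on the stand, looking up and back towards the robot. Origin at the centre of the lens glass: 96 mm from the cross along the stand's +x, 100 mm above the bench. Its z axis is the optical axis, out of the lens, 40 degrees from vertical, leaning to the stand's -x. Lens 42 mm diameter.
- focus (a point): Point in the air where the centre of the blue cup's foot must be: on the optical axis 150 mm from the lens glass, straight above the yellow cross, 215 mm above the bench. With the cup's z axis along the camera's z axis (mouth away from the lens, cup leaning 40 degrees from upright to the stand's -x) the foot squarely faces the lens.
Not all that is in view belongs to the job. Of the things that look like the blue_cup, the largest one is meant.

How it is judged:
By the outcome, as a careful person would: the job done as asked, in the order asked, and still so for the second after the job is handed in, while the arm keeps its last pose, push and grip.
It also fails if it takes over 58 s, if anything falls off the work surface, if the arm or the gripper's body presses on something with over 40 N, if the wrist force passes 120 N, or if a joint passes its speed limit or range.

## Working session

There is one attempt and no reset: what is moved stays moved. The work goes in short steps, Python scripts to look and compute and a tool call to move; the robot and the scene stay as the last step left them, time stands still between calls to the robot, and variables do not carry over. Pictures are saved under pics/ and viewed, and the job is handed in when it is done.

Besides the shell and the picture viewer there is one more tool, called after "Call:" in YAML: its name, and indented under it one key for each argument. send_rows: Moves the arm, as the interface text tells. Its arguments: {"type":"object","properties":{"steps":{"type":"array"},"squeeze":{"type":"number"}},"required":["steps"]}

```bash
ls; mkdir -p pics; python3 - <<'E'
from workcell import *
import cv2,json,numpy as np
print(state(), tcp_to_grasp)
for n in("side","top","wrist"):
    f=grab_frame(n); cv2.imwrite(f"pics/{n}0.png",f["pixels"][:,:,::-1])
    print(n,[(k,np.round(v,4).tolist()) for k,v in f.items() if k!="pixels"])
E
```

```text
pics
{'t': 0.0, 'joints': array([-1.44729667e+00,  1.81521894e-01,  1.60804609e+00, -3.91691747e-05,
        1.35381187e+00, -2.06310186e-01]), 'dq': array([ 4.46414601e-04,  7.18351074e-04, -1.55728074e-03,  8.83252005e-05,
       -7.61794720e-04,  2.61561473e-04]), 'effort': array([-9.17356192e-04, -4.44874763e+01, -3.51337016e+01, -3.00418515e-04,
        9.26828769e-03, -1.60837965e-05]), 'position': array([ 0.18614798, -0.54342562,  0.23037653]), 'orientation': array([-2.55493237e+00,  1.82587605e+00,  1.94461959e-03]), 'contact_force': array([-0.1299116 , -0.542896  , -0.16522634]), 'wrist_torque': array([ 0.05397036, -0.0239499 , -0.03814857]), 'finger_gap': 0.9967380557874111} 0.0187
side [('intrinsics', [[425.0478, 0.0, 318.057], [0.0, 425.0478, 196.2674], [0.0, 0.0, 1.0]]), ('view', [[-0.9924, -0.1229, -0.0104, 0.5015], [0.068, -0.6154, 0.7853, -0.1622], [-0.1029, 0.7786, 0.6191, -1.2692], [0.0, 0.0, 0.0, 1.0]])]
top [('intrinsics', [[377.3697, 0.0, 320.5117], [0.0, 377.3697, 200.6202], [0.0, 0.0, 1.0]]), ('view', [[0.005, -1.0, -0.0004, -0.03], [0.9955, 0.005, 0.0943, -0.5241], [-0.0943, -0.0008, 0.9955, -0.9291], [0.0, 0.0, 0.0, 1.0]])]
wrist [('intrinsics', [[293.7586, 0.0, 318.7539], [0.0, 293.7586, 205.5488], [0.0, 0.0, 1.0]]), ('hand_eye', [[1.0, 0.0013, -0.0001, -0.0001], [0.0012, -0.9494, -0.3142, -0.0817], [-0.0004, 0.3142, -0.9494, -0.1439], [0.0, 0.0, 0.0, 1.0]])]
```

View pics/top0.png

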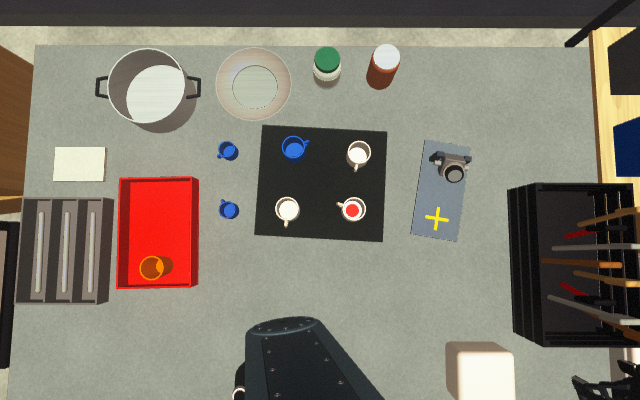

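View pics/side0.png

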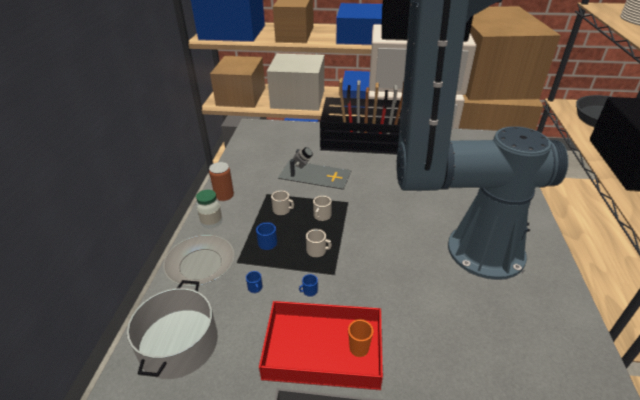

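View pics/wrist0.png

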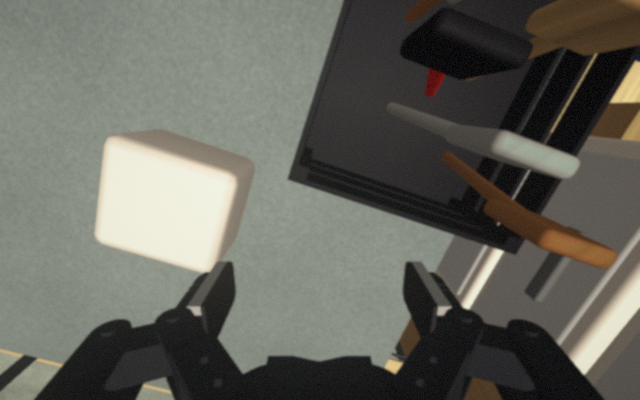

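Top view: blue candidates are (294,147), which is the largest and stands on the mat, and two small ones off the mat at (228,151) and (229,210). The one at (294,147) fits. The reject with the red sticker is at (352,210). I'll confirm both in enlarged crops.

```bash
cat > h.py <<'E'
import numpy as np,cv2
from workcell import *
def pix2w(f,uv,z):
    K=f["intrinsics"];V=f["view"];R=V[:3,:3];t=V[:3,3]
    C=-R.T@t
    d=np.array([(uv[0]-K[0,2])/K[0,0],-(uv[1]-K[1,2])/K[1,1],-1.])
    d=R.T@d
    return C+d*(z-C[2])/d[2]
def w2pix(f,P):
    K=f["intrinsics"];V=f["view"];p=V[:3,:3]@np.asarray(P)+V[:3,3]
    return np.array([K[0,0]*p[0]/-p[2]+K[0,2],K[1,1]*-p[1]/-p[2]+K[1,2]])
E
python3 - <<'E'
import cv2
a=cv2.imread("pics/top0.png")
cv2.imwrite("pics/c1.png",cv2.resize(a[115:255,205:405],None,fx=4,fy=4,interpolation=cv2.INTER_CUBIC))
b=cv2.resize(a[130:250,400:480],None,fx=5,fy=5,interpolation=cv2.INTER_CUBIC)
c=cv2.resize(a[170:295,110:205],None,fx=4.8,fy=4.8,interpolation=cv2.INTER_CUBIC)[:600,:399]
import numpy as np
cv2.imwrite("pics/c2.png",np.hstack([b,c]))
E
```

```text
(no output)
```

View pics/c1.png

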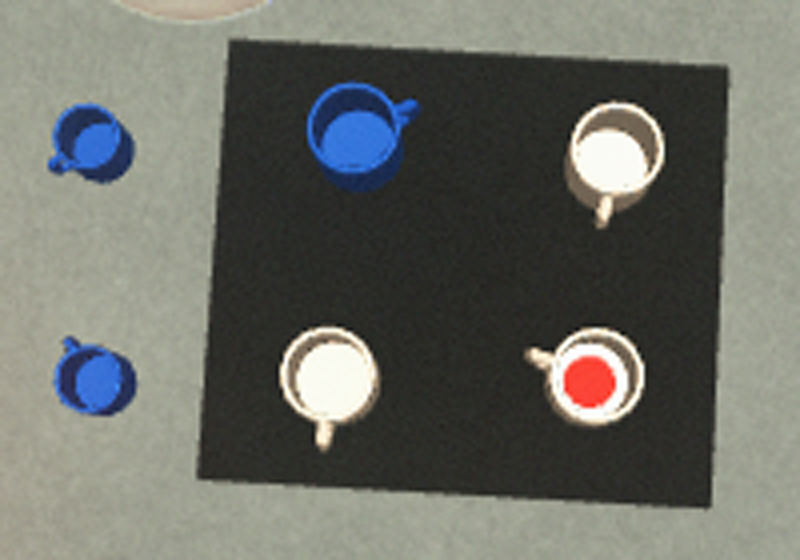

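View pics/c2.png

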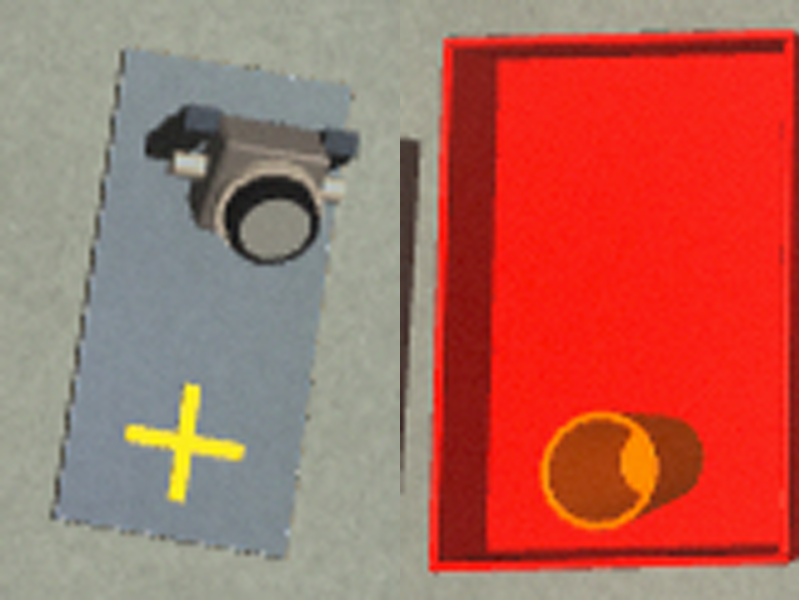

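The crops confirm it: the full-size blue cup has its rim centre at about (293,148) with the handle to the right. The reject with the sticker has its rim centre at about (354,209) with the handle to the left. The cross is at (437,219).

```bash
python3 - <<'E'
from h import *
f=grab_frame("top"); im=f["pixels"].astype(int)
def cr(c,s,o): return (c[0]/s+o[0],c[1]/s+o[1])
o=(205,115)
# cubic resize: pixel offset (0.5*s-0.5)/s
def C1(p): return ((p[0]+.5)/4-.5+205,(p[1]+.5)/4-.5+115)
def C2(p): return ((p[0]+.5)/5-.5+400,(p[1]+.5)/5-.5+130)
for n,c,h in[("blue",(353,131),(412,108)),("rej",(595,376),(533,354)),("wa",(617,151),(605,205)),("wb",(330,375),(324,430))]:
    a=pix2w(f,C1(c),.064); b=pix2w(f,C1(h),.045)
    print(n,a.round(4),"handle az",np.degrees(np.arctan2(*(b-a)[[1,0]])).round(1),np.linalg.norm((b-a)[:2]).round(3))
r,g,b=im[...,0],im[...,1],im[...,2]
# sticker
m=((r>180)&(g<90)&(b<90)); 
ms=m.copy(); ms[:, :330]=0; ms[:, 375:]=0; ys,xs=np.nonzero(ms); u=(xs.mean(),ys.mean()); print("sticker",u,pix2w(f,u,.0085).round(4),len(xs))
m2=((r>80)&(g<60)&(b<60)); m2[:, :100]=0; m2[:,215:]=0; m2[:165]=0;m2[300:]=0
pts=np.argwhere(m2)[:,::-1].astype(np.float32); rect=cv2.minAreaRect(pts); bx=cv2.boxPoints(rect); print(rect)
W=np.array([pix2w(f,p,.055) for p in bx]); print("bin",W.round(4).tolist(),"ctr",W.mean(0).round(4)); print([np.linalg.norm(W[i]-W[(i+1)%4]).round(3) for i in range(4)])
for i in range(4):
  d=W[(i+1)%4]-W[i]; print(np.degrees(np.arctan2(d[1],d[0])).round(1))
m3=(r>180)&(g>150)&(b<90); m3[:, :400]=0;m3[:,480:]=0;m3[:190]=0;m3[245:]=0; ys,xs=np.nonzero(m3); u=(xs.mean(),ys.mean()); X=pix2w(f,u,.0065);print("cross",u,X.round(4))
P=[pix2w(f,C2(p),.006) for p in[(123,50),(353,95),(285,557),(55,517)]]
print(np.round(P,4).tolist())
for i in range(4):
  d=P[(i+1)%4]-P[i]; print(np.degrees(np.arctan2(d[1],d[0])).round(1),np.linalg.norm(d).round(3))
# tumbler
print("tumbler", pix2w(f,((600-400)/4.8+110-.4,470/4.8+170-.4),.08).round(4))
E
```

```text
blue [0.6515 0.0411 0.064 ] handle az -61.3 0.04
rej [ 0.5014 -0.107   0.064 ] handle az 67.9 0.04
wa [ 0.6398 -0.1209  0.064 ] handle az 169.2 0.031
wb [0.5012 0.0532 0.064 ] handle az 171.4 0.033
sticker (np.float64(351.77777777777777), np.float64(210.23076923076923)) [ 0.5014 -0.1077  0.0085] 117
((157.0, 232.5), (111.0, 82.0), 90.0)
bin [[0.5772, 0.4764, 0.055], [0.5782, 0.2745, 0.055], [0.3097, 0.2649, 0.055], [0.3087, 0.4613, 0.055]] ctr [0.4435 0.3693 0.055 ]
[np.float64(0.202), np.float64(0.269), np.float64(0.196), np.float64(0.269)]
-89.7
-178.0
90.3
3.2
cross (np.float64(436.36690647482015), np.float64(217.98561151079136)) [ 0.4827 -0.3247  0.0065]
[[0.6877, -0.298, 0.006], [0.6644, -0.4176, 0.006], [0.4242, -0.3751, 0.006], [0.444, -0.2581, 0.006]]
-101.1 0.122
170.0 0.244
80.4 0.119
-9.3 0.247
tumbler [0.3596 0.3681 0.08  ]
```

```bash
python3 - <<'E'
import cv2
a=cv2.imread("pics/top0.png")
cv2.imwrite("pics/c3.png",cv2.resize(a[170:295,105:210],None,fx=4.8,fy=4.8,interpolation=cv2.INTER_CUBIC))
E
```

```text
(no output)
```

View pics/c3.png

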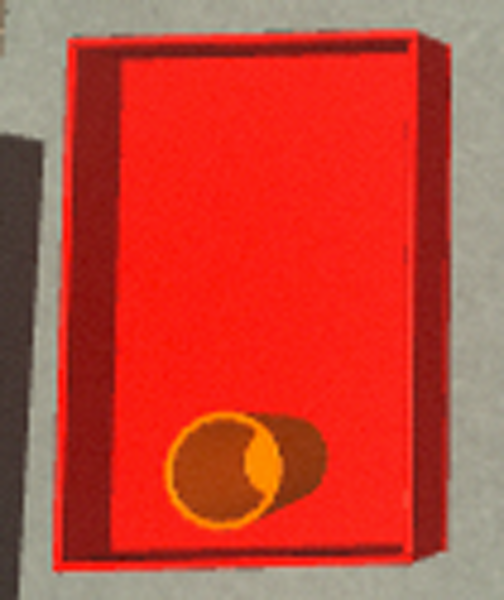

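```bash
python3 - <<'E'
from h import *
f=grab_frame("top")
W=np.array([pix2w(f,((x+.5)/4.8-.5+105,(y+.5)/4.8-.5+170),.055) for x,y in [(70,38),(418,32),(412,562),(55,571)]])
print(W.round(4).tolist(),W.mean(0).round(4))
for i in range(4):
  d=W[(i+1)%4]-W[i]; print(np.degrees(np.arctan2(d[1],d[0])).round(1),np.linalg.norm(d).round(3))
c=W.mean(0); u=(W[0]+W[1]-W[2]-W[3]);u/=np.linalg.norm(u); print("az",np.degrees(np.arctan2(u[1],u[0])),"free",c+.055*u, "tum",c-.085*u)
t=pix2w(f,((222+.5)/4.8-.5+105,(470+.5)/4.8-.5+170),.08);print(t)
s=state();print(s['t']); from scipy.spatial.transform import Rotation as R
print(R.from_rotvec(s['orientation']).as_matrix().round(4))
E
```

```text
[[0.576, 0.4685, 0.055], [0.58, 0.2901, 0.055], [0.3127, 0.2831, 0.055], [0.3074, 0.4611, 0.055]] [0.444  0.3757 0.055 ]
-88.7 0.178
-178.5 0.267
91.7 0.178
1.6 0.269
az 1.5310875434151798 free [0.4989813  0.37717645 0.055     ] tum [0.35903128 0.37343574 0.055     ]
[0.35963399 0.36903296 0.08      ]
0.25
[[ 3.239e-01 -9.461e-01 -1.000e-04]
 [-9.461e-01 -3.239e-01  8.000e-04]
 [-8.000e-04 -2.000e-04 -1.000e+00]]
```

```bash
cat >> h.py <<'E'
from scipy.spatial.transform import Rotation as Rr
def go(p,az=None):
    s=state();R=Rr.from_rotvec(s['orientation']).as_matrix()
    dp=R.T@(np.array(p)-s['position'])
    a0=np.degrees(np.arctan2(R[1,0],R[0,0]))
    yaw=0 if az is None else -((az-a0+90)%180-90)
    print("t",s['t'],"pos",s['position'].round(4),"az",a0.round(1),"zax",R[:,2].round(3),"F",s['contact_force'].round(1),"gap",round(s['finger_gap'],3))
    print("dp",dp.round(4).tolist(),"yaw",round(np.radians(yaw),3),"q",s['joints'].round(2).tolist())
E
python3 -c "
from h import *
go([.5014,-.1075,.15],-22)"
```

```text
t 0.25 pos [ 0.1862 -0.5438  0.2309] az -71.1 zax [-0.     0.001 -1.   ] F [ 0.5 -0.7  0.5] gap 1.001
dp [-0.3106, -0.4395, 0.0812] yaw -0.857 q [-1.45, 0.18, 1.61, -0.0, 1.35, -0.21]
```

Call:
send_rows:
  steps:
    - {"dp": [-0.036, -0.051, 0.005], "yaw": -0.12, "gripper": 0}
    - {"dp": [-0.072, -0.102, 0.01], "yaw": -0.24, "gripper": 0}
    - {"dp": [-0.108, -0.152, 0.015], "yaw": -0.36, "gripper": 0}
    - {"dp": [-0.144, -0.203, 0.02], "yaw": -0.48, "gripper": 0}
    - {"dp": [-0.18, -0.254, 0.025], "yaw": -0.6, "gripper": 0}

```text
t: 0.88
position: [0.369, -0.29, 0.2063]
orientation: [2.983, -0.984, 0.001]
contact_force: [1.3, -0.5, 0.0]
finger_gap: 0.999
```

```bash
python3 -c "
from h import *
go([.5014,-.1075,.12],-22)"
```

```text
t 0.875 pos [ 0.369  -0.29    0.2063] az -36.5 zax [ 0.001 -0.001 -1.   ] F [ 1.3 -0.5  0. ] gap 0.999
dp [-0.0023, -0.2255, 0.0863] yaw -0.254 q [-0.92, -0.04, 1.89, 0.0, 1.29, -0.28]
```

Call:
send_rows:
  steps:
    - {"dp": [0, -0.056, 0.01], "yaw": -0.08, "gripper": 0}
    - {"dp": [-0.001, -0.112, 0.025], "yaw": -0.16, "gripper": 0}
    - {"dp": [-0.002, -0.168, 0.045], "yaw": -0.24, "gripper": 0}
    - {"dp": [-0.002, -0.21, 0.065], "yaw": -0.254, "gripper": 0}
    - {"dp": [-0.002, -0.226, 0.086], "yaw": -0.254, "gripper": 0}

```text
t: 1.5
position: [0.5028, -0.1072, 0.1198]
orientation: [-3.084, 0.599, -0.001]
contact_force: [-0.4, -0.4, -0.7]
finger_gap: 1.001
```

```bash
python3 - <<'E'
from h import *
go([.5014,-.1075,.023],-22)
f=grab_frame("wrist"); cv2.imwrite("pics/w1.png",f["pixels"][:,:,::-1])
s=state();R=Rr.from_rotvec(s['orientation']).as_matrix()
H=f["hand_eye"]
def wp(P):
    pt=R.T@(np.array(P)-s['position']); pc=H[:3,:3].T@(pt-H[:3,3]); K=f["intrinsics"]
    return (K[0,0]*pc[0]/-pc[2]+K[0,2],K[1,1]*pc[1]/pc[2]+K[1,2])
print(wp([.5014,-.1075,.0085]),wp([.5014,-.1075,.064]))
E
```

```text
t 1.5 pos [ 0.5028 -0.1072  0.1198] az -22.0 zax [ 0.001  0.    -1.   ] F [-0.4 -0.4 -0.7] gap 1.001
dp [-0.0012, 0.0008, 0.0968] yaw -0.0 q [-0.44, 0.18, 1.85, 0.0, 1.11, -0.06]
(np.float64(319.2223329086181), np.float64(205.0390309870155)) (np.float64(319.09664546474596), np.float64(228.91607277300136))
```

View pics/w1.png

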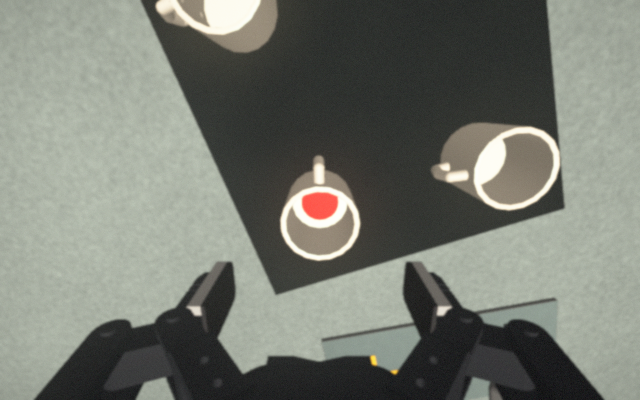

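The red sticker sits at (320,205) in the wrist view, on the jaw centre line, and the handle points away from both jaws at (319,165). Now descending.

Call:
send_rows:
  steps:
    - {"dp": [-0.001, -0.001, 0.05], "yaw": 0, "gripper": 0}
    - {"dp": [-0.001, -0.001, 0.09], "yaw": 0, "gripper": 0}
    - {"dp": [-0.001, -0.001, 0.097], "yaw": 0, "gripper": 0.2}
    - {"dp": [-0.001, -0.001, 0.097], "yaw": 0, "gripper": 0.5}
    - {"dp": [-0.001, -0.001, 0.097], "yaw": 0, "gripper": 0.8}
  squeeze: 40

```text
t: 2.17
position: [0.5024, -0.1088, 0.0251]
orientation: [3.082, -0.604, 0.004]
contact_force: [0.2, -0.1, -0.7]
finger_gap: 0.659
```

Call:
send_rows:
  steps:
    - {"dp": [0, 0, 0], "yaw": 0, "gripper": 0.8}
    - {"dp": [0, 0, 0], "yaw": 0, "gripper": 0.8}
    - {"dp": [0, 0, 0], "yaw": 0, "gripper": 0.8}
    - {"dp": [0, 0, -0.02], "yaw": 0, "gripper": 0.8}
    - {"dp": [0, 0, -0.06], "yaw": 0, "gripper": 0.8}

```text
t: 2.8
position: [0.4994, -0.1073, 0.0823]
orientation: [-3.082, 0.604, 0.007]
contact_force: [1.1, 1.0, -1.3]
finger_gap: 0.659
```

```bash
python3 - <<'E'
from h import *
go([.499,.376,.17],-22)
for n in("wrist","side"):
  f=grab_frame(n); cv2.imwrite(f"pics/{n}2.png",f["pixels"][:,:,::-1])
E
```

```text
t 2.8 pos [ 0.4994 -0.1073  0.0823] az -22.2 zax [-0.004  0.002 -1.   ] F [ 1.1  1.  -1.3] gap 0.659
dp [-0.1832, -0.4474, -0.0867] yaw -0.003 q [-0.44, 0.23, 1.88, -0.0, 1.03, -0.06]
```

View pics/wrist2.png

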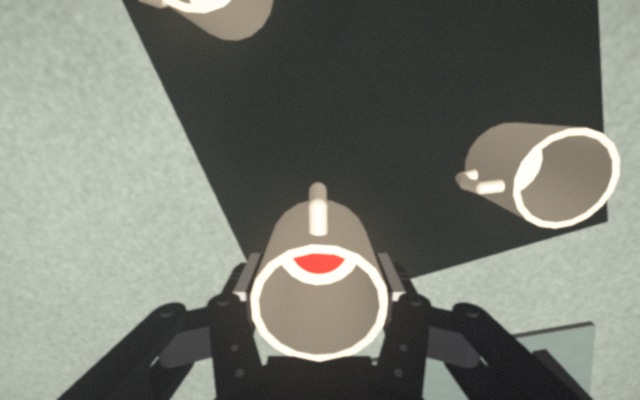

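Call:
send_rows:
  steps:
    - {"dp": [-0.003, -0.008, -0.055], "yaw": 0, "gripper": 0.8}
    - {"dp": [-0.018, -0.045, -0.085], "yaw": 0, "gripper": 0.8}
    - {"dp": [-0.038, -0.094, -0.087], "yaw": 0, "gripper": 0.8}
    - {"dp": [-0.06, -0.146, -0.087], "yaw": 0, "gripper": 0.8}
    - {"dp": [-0.082, -0.2, -0.087], "yaw": 0, "gripper": 0.8}

```text
t: 3.52
position: [0.5002, 0.1097, 0.1698]
orientation: [3.083, -0.605, -0.0]
contact_force: [0.4, 0.3, -1.1]
finger_gap: 0.658
```

```bash
python3 -c "
from h import *
go([.499,.376,.1],-22)"
```

```text
t 3.525 pos [0.5002 0.1097 0.1698] az -22.2 zax [-0. -0. -1.] F [ 0.4  0.3 -1.1] gap 0.658
dp [-0.1018, -0.2461, 0.0698] yaw -0.004 q [-0.02, 0.11, 1.82, -0.0, 1.21, 0.37]
```

Call:
send_rows:
  steps:
    - {"dp": [-0.022, -0.054, 0], "yaw": 0, "gripper": 0.8}
    - {"dp": [-0.045, -0.11, 0], "yaw": 0, "gripper": 0.8}
    - {"dp": [-0.068, -0.165, 0], "yaw": 0, "gripper": 0.8}
    - {"dp": [-0.09, -0.218, 0.02], "yaw": 0, "gripper": 0.8}
    - {"dp": [-0.102, -0.246, 0.06], "yaw": 0, "gripper": 0.8}

```text
t: 4.15
position: [0.4997, 0.3781, 0.1107]
orientation: [-3.081, 0.6, -0.005]
contact_force: [-0.1, -0.4, -2.3]
finger_gap: 0.658
```

```bash
python3 -c "
from h import *
go([.499,.376,.0245],-22)
f=grab_frame('top'); cv2.imwrite('pics/top3.png',cv2.resize(f['pixels'][150:310,90:260,::-1],None,fx=3.5,fy=3.5))"
```

```text
t 4.15 pos [0.4997 0.3781 0.1107] az -22.0 zax [ 0.004  0.002 -1.   ] F [-0.1 -0.4 -2.3] gap 0.658
dp [-0.0001, 0.0025, 0.0862] yaw -0.001 q [0.46, 0.42, 1.57, 0.0, 1.15, 0.84]
```

View pics/top3.png

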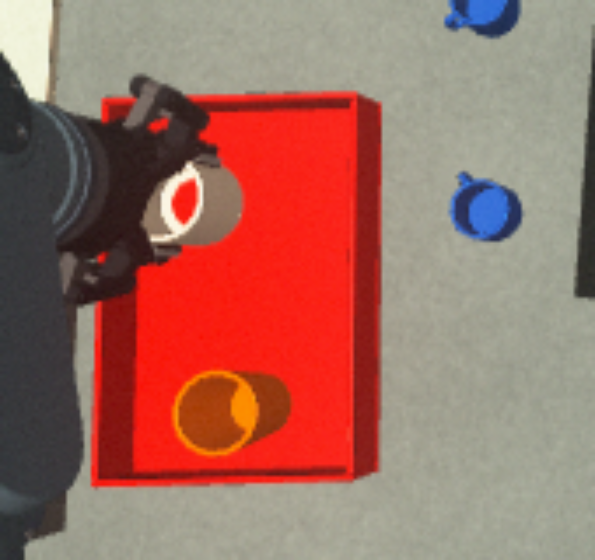

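Call:
send_rows:
  steps:
    - {"dp": [0, 0.001, 0.035], "yaw": 0, "gripper": 0.8}
    - {"dp": [0, 0.002, 0.065], "yaw": 0, "gripper": 0.8}
    - {"dp": [0, 0.002, 0.077], "yaw": 0, "gripper": 0.8}
    - {"dp": [0, 0.002, 0.082], "yaw": 0, "gripper": 0.8}
    - {"dp": [0, 0.002, 0.083], "yaw": 0, "gripper": 0.8}

```text
t: 4.82
position: [0.4989, 0.3728, 0.028]
orientation: [-3.082, 0.604, -0.002]
contact_force: [0.7, 0.1, -1.2]
finger_gap: 0.657
```

```bash
python3 -c "
from h import *
go([.499,.376,.0245],-22)"
```

```text
t 4.825 pos [0.4989 0.3728 0.028 ] az -22.2 zax [ 0.001  0.001 -1.   ] F [ 0.7  0.1 -1.2] gap 0.657
dp [-0.0011, -0.003, 0.0035] yaw -0.003 q [0.45, 0.53, 1.6, 0.0, 1.01, 0.84]
```

Call:
send_rows:
  steps:
    - {"dp": [-0.001, -0.003, 0.001], "yaw": 0, "gripper": 0.8}
    - {"dp": [-0.001, -0.003, 0.002], "yaw": 0, "gripper": 0.8}
    - {"dp": [-0.001, -0.003, 0.003], "yaw": 0, "gripper": 0.8}
    - {"dp": [-0.001, -0.003, 0.0035], "yaw": 0, "gripper": 0.8}
    - {"dp": [-0.001, -0.003, 0.0035], "yaw": 0, "gripper": 0.8}

```text
t: 5.45
position: [0.4987, 0.3759, 0.0245]
orientation: [-3.083, 0.604, -0.0]
contact_force: [-2.7, -1.0, 4.9]
finger_gap: 0.656
```

```bash
python3 -c "
from h import *
go([.499,.376,.0245],-22)"
```

```text
t 5.45 pos [0.4987 0.3759 0.0245] az -22.2 zax [ 0.  0. -1.] F [-2.7 -1.   4.9] gap 0.656
dp [0.0003, -0.0002, -0.0] yaw -0.003 q [0.46, 0.54, 1.6, 0.0, 1.01, 0.84]
```

Contact at about 6 N, so the cup is on the floor. Releasing.

Call:
send_rows:
  steps:
    - {"dp": [0, 0, 0], "yaw": 0, "gripper": 0.2}
    - {"dp": [0, 0, 0], "yaw": 0, "gripper": 0.1}
    - {"dp": [0, 0, 0], "yaw": 0, "gripper": 0.0}
    - {"dp": [0, 0, -0.02], "yaw": 0, "gripper": 0}
    - {"dp": [0, 0, -0.06], "yaw": 0, "gripper": 0}

```text
t: 6.08
position: [0.4973, 0.3751, 0.0837]
orientation: [3.081, -0.604, -0.004]
contact_force: [0.7, 0.3, -0.3]
finger_gap: 0.999
```

Call:
send_rows:
  steps:
    - {"dp": [0, 0, -0.05], "yaw": 0, "gripper": 0}
    - {"dp": [0, 0, -0.09], "yaw": 0, "gripper": 0}
    - {"dp": [0.02, 0.05, -0.11], "yaw": 0, "gripper": 0}
    - {"dp": [0.04, 0.1, -0.11], "yaw": 0, "gripper": 0}
    - {"dp": [0.06, 0.15, -0.11], "yaw": 0, "gripper": 0}

```text
t: 6.7
position: [0.4977, 0.2129, 0.1959]
orientation: [-3.082, 0.603, -0.005]
contact_force: [-0.1, -0.4, 0.3]
finger_gap: 1.002
```

```bash
python3 - <<'E'
from h import *
go([.6515,.0411,.14],28.7)
f=grab_frame('top'); cv2.imwrite('pics/top4.png',f['pixels'][:,:,::-1])
f=grab_frame('side'); cv2.imwrite('pics/side4.png',f['pixels'][:,:,::-1])
E
```

```text
t 6.7 pos [0.4977 0.2129 0.1959] az -22.1 zax [ 0.003  0.    -1.   ] F [-0.1 -0.4  0.3] gap 1.002
dp [0.207, 0.1013, 0.0563] yaw -0.887 q [0.18, 0.14, 1.73, -0.0, 1.27, 0.57]
```

View pics/top4.png

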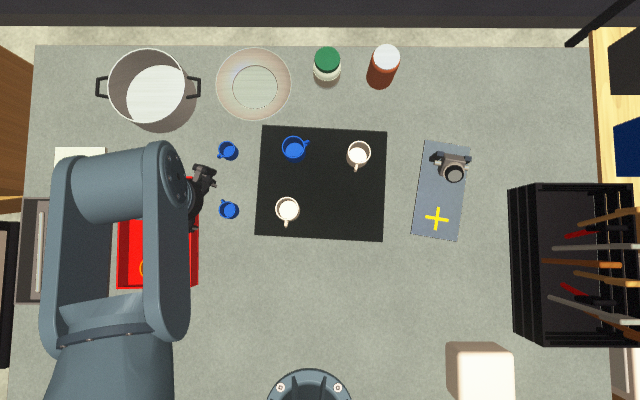

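View pics/side4.png

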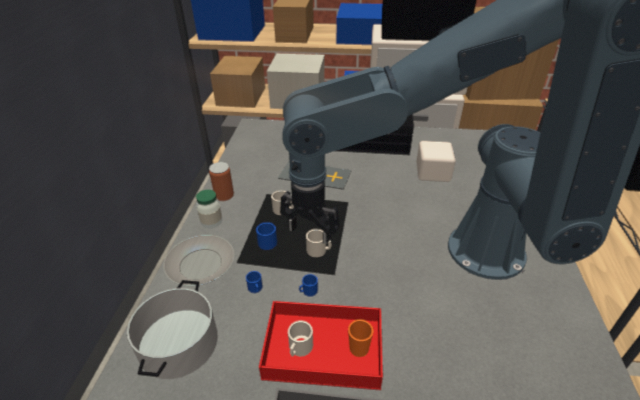

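The reject cup stands upright in the free end, at (300,337) in the side view. Next is the blue cup.

Call:
send_rows:
  steps:
    - {"dp": [0.041, 0.02, 0.01], "yaw": -0.18, "gripper": 0}
    - {"dp": [0.083, 0.04, 0.02], "yaw": -0.36, "gripper": 0}
    - {"dp": [0.124, 0.06, 0.03], "yaw": -0.54, "gripper": 0}
    - {"dp": [0.166, 0.081, 0.04], "yaw": -0.72, "gripper": 0}
    - {"dp": [0.207, 0.101, 0.056], "yaw": -0.887, "gripper": 0}

```text
t: 7.42
position: [0.653, 0.0418, 0.1395]
orientation: [3.041, 0.786, 0.005]
contact_force: [0.0, -0.8, 0.7]
finger_gap: 1.001
```

```bash
python3 - <<'E'
from h import *
go([.6515,.0411,.023],28.7)
f=grab_frame("wrist"); cv2.imwrite("pics/w5.png",f["pixels"][:,:,::-1])
s=state();R=Rr.from_rotvec(s['orientation']).as_matrix()
H=f["hand_eye"]
def wp(P):
    pt=R.T@(np.array(P)-s['position']); pc=H[:3,:3].T@(pt-H[:3,3]); K=f["intrinsics"]
    return (K[0,0]*pc[0]/-pc[2]+K[0,2],K[1,1]*pc[1]/pc[2]+K[1,2])
print(wp([.6515,.0411,.0085]),wp([.6515,.0411,.064]))
E
```

```text
t 7.425 pos [0.653  0.0418 0.1395] az 29.0 zax [ 0.003 -0.    -1.   ] F [ 0.  -0.8  0.7] gap 1.001
dp [-0.0019, -0.0003, 0.1165] yaw 0.005 q [-0.12, 0.44, 1.47, 0.0, 1.23, -0.62]
(np.float64(316.96655764800545), np.float64(190.62885674017593)) (np.float64(316.6337906482394), np.float64(209.81746252309884))
```

View pics/w5.png

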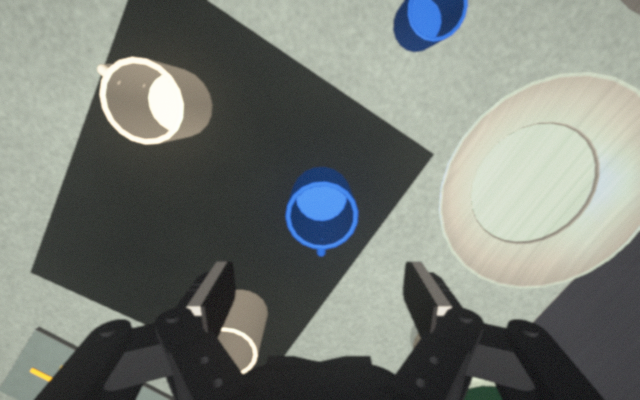

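Wrist view: the full-size blue cup's rim is centred at about (322,214), with the handle at (321,252) away from both jaws. Descending and gripping.

Call:
send_rows:
  steps:
    - {"dp": [0.001, 0.001, 0.05], "yaw": 0, "gripper": 0}
    - {"dp": [0.001, 0.001, 0.1], "yaw": 0, "gripper": 0}
    - {"dp": [0.001, 0.001, 0.1165], "yaw": 0, "gripper": 0.1}
    - {"dp": [0.001, 0.001, 0.1165], "yaw": 0, "gripper": 0.4}
    - {"dp": [0.001, 0.001, 0.1165], "yaw": 0, "gripper": 0.8}
  squeeze: 40

```text
t: 8.1
position: [0.6542, 0.0422, 0.0239]
orientation: [3.043, 0.777, 0.006]
contact_force: [0.5, 0.7, -1.4]
finger_gap: 0.656
```

Call:
send_rows:
  steps:
    - {"dp": [0, 0, 0], "yaw": 0, "gripper": 0.8}
    - {"dp": [0, 0, 0], "yaw": 0, "gripper": 0.8}
    - {"dp": [0, 0, 0], "yaw": 0, "gripper": 0.8}
    - {"dp": [0, 0, -0.04], "yaw": 0, "gripper": 0.8}
    - {"dp": [0, 0, -0.1], "yaw": 0, "gripper": 0.8}

```text
t: 8.72
position: [0.6502, 0.0423, 0.1197]
orientation: [-3.042, -0.777, 0.009]
contact_force: [1.1, 0.1, -1.6]
finger_gap: 0.656
```

```bash
python3 - <<'E'
from h import *
go([.4827,-.3247,.5],80)
go([.4827,-.3247,.5],-10)
f=grab_frame("wrist"); cv2.imwrite("pics/w6.png",f["pixels"][:,:,::-1])
E
```

```text
t 8.725 pos [0.6502 0.0423 0.1197] az 28.6 zax [-0.006  0.001 -1.   ] F [ 1.1  0.1 -1.6] gap 0.656
dp [-0.3247, 0.2405, -0.3796] yaw -0.896 q [-0.12, 0.46, 1.48, 0.0, 1.2, -0.62]
t 8.725 pos [0.6502 0.0423 0.1197] az 28.6 zax [-0.006  0.001 -1.   ] F [ 1.1  0.1 -1.6] gap 0.656
dp [-0.3247, 0.2405, -0.3796] yaw 0.674 q [-0.12, 0.46, 1.48, 0.0, 1.2, -0.62]
```

View pics/w6.png

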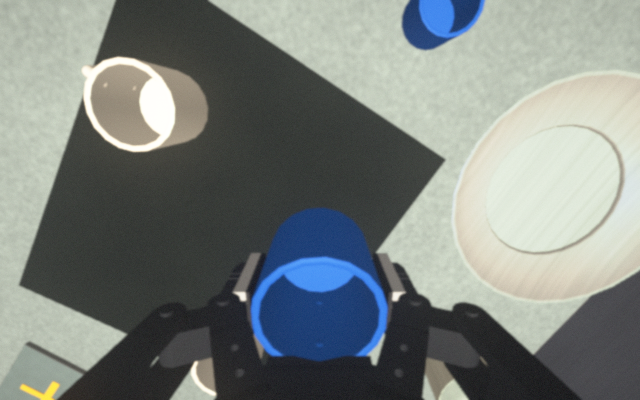

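```bash
python3 - <<'E'
from h import *
go([.5,-.088,.50],80)
E
```

```text
t 8.775 pos [0.6564 0.0419 0.1313] az 28.7 zax [ 0.01  -0.001 -1.   ] F [5.3 0.6 5.3] gap 0.658
dp [-0.1964, 0.0411, -0.3702] yaw -0.896 q [-0.12, 0.45, 1.47, 0.0, 1.21, -0.62]
```

Call:
send_rows:
  steps:
    - {"dp": [-0.02, 0.004, -0.05], "yaw": -0.1, "gripper": 0.8}
    - {"dp": [-0.045, 0.008, -0.1], "yaw": -0.25, "gripper": 0.8}
    - {"dp": [-0.07, 0.014, -0.15], "yaw": -0.4, "gripper": 0.8}
    - {"dp": [-0.095, 0.02, -0.2], "yaw": -0.55, "gripper": 0.8}
    - {"dp": [-0.12, 0.025, -0.24], "yaw": -0.7, "gripper": 0.8}

```text
t: 9.4
position: [0.5586, -0.0379, 0.3637]
orientation: [2.587, 1.779, 0.002]
contact_force: [0.0, -0.3, -1.7]
finger_gap: 0.656
```

```bash
python3 - <<'E'
from h import *
go([.55,-.097,.60],80)
E
```

```text
t 9.4 pos [ 0.5586 -0.0379  0.3637] az 69.0 zax [ 0.002 -0.001 -1.   ] F [ 0.  -0.3 -1.7] gap 0.656
dp [-0.0582, 0.0137, -0.2363] yaw -0.191 q [-0.28, 0.07, 1.47, -0.0, 1.6, -1.48]
```

```bash
python3 - <<'E'
import numpy as np
D=[([.181522,1.608046,1.354],[.18615,-.54343,.23037]),([-.04,1.89],[.369,-.29,.2063]),([.18,1.85],[.5028,-.1072,.1198]),([.11,1.82],[.5002,.1097,.1698]),([.42,1.57],[.4997,.3781,.1107]),([.54,1.6],[.4987,.3759,.0245]),([.14,1.73],[.4977,.2129,.1959]),([.46,1.48],[.6502,.0423,.1197]),([.07,1.47],[.5586,-.0379,.3637])]
A=[];b=[]
for q,p in D:
    s=q[0]+q[1]
    A+=[[1,0,np.sin(q[0]),np.sin(s)],[0,1,np.cos(q[0]),np.cos(s)]]; b+=[np.hypot(p[0],p[1]),p[2]]
x,res,_,_=np.linalg.lstsq(A,b,rcond=None); print(x,np.abs(A@x-b).max())
E
```

```text
[-2.49605703e-04 -3.38076807e-02  3.83971935e-01  5.11839921e-01] 0.021680539573514568
```

Call:
send_rows:
  steps:
    - {"dp": [-0.01, 0.003, -0.04], "yaw": -0.04, "gripper": 0.8}
    - {"dp": [-0.025, 0.006, -0.09], "yaw": -0.08, "gripper": 0.8}
    - {"dp": [-0.04, 0.01, -0.14], "yaw": -0.13, "gripper": 0.8}
    - {"dp": [-0.052, 0.013, -0.175], "yaw": -0.191, "gripper": 0.8}
    - {"dp": [-0.058, 0.0135, -0.187], "yaw": -0.191, "gripper": 0.8}

```text
t: 10.02
position: [0.5507, -0.097, 0.5506]
orientation: [2.41, 2.009, 0.003]
contact_force: [-0.5, -0.7, -1.9]
finger_gap: 0.653
```

```bash
python3 - <<'E'
from h import *
go([.60,-.106,.55],80)
go([.75,-.132,.55],80)
E
```

```text
t 10.025 pos [ 0.5507 -0.097   0.5506] az 79.6 zax [ 0.004 -0.002 -1.   ] F [-0.5 -0.7 -1.9] gap 0.653
dp [-0.0, 0.0501, 0.0008] yaw -0.006 q [-0.39, 0.09, 1.09, -0.0, 1.96, -1.78]
t 10.025 pos [ 0.5507 -0.097   0.5506] az 79.6 zax [ 0.004 -0.002 -1.   ] F [-0.5 -0.7 -1.9] gap 0.653
dp [0.0014, 0.2023, 0.0014] yaw -0.006 q [-0.39, 0.09, 1.09, -0.0, 1.96, -1.78]
```

Call:
send_rows:
  steps:
    - {"dp": [0.05, 0.02, 0], "yaw": -0.006, "gripper": 0.8}
    - {"dp": [0.1, 0.04, 0], "yaw": -0.006, "gripper": 0.8}
    - {"dp": [0.119, 0.08, 0], "yaw": -0.006, "gripper": 0.8}
    - {"dp": [0.119, 0.11, 0], "yaw": -0.006, "gripper": 0.8}
    - {"dp": [0.119, 0.12, 0], "yaw": -0.006, "gripper": 0.8}

```text
t: 10.65
position: [0.6915, -0.0002, 0.5442]
orientation: [-2.403, -2.017, 0.005]
contact_force: [-0.8, -0.6, -1.5]
finger_gap: 0.657
```

```bash
python3 - <<'E'
from h import *
go([.60,-.106,.55],80)
E
```

```text
t 10.65 pos [ 6.915e-01 -2.000e-04  5.442e-01] az 80.0 zax [-0.005  0.001 -1.   ] F [-0.8 -0.6 -1.5] gap 0.657
dp [-0.12, -0.0718, -0.0054] yaw 0.0 q [-0.17, 0.43, 0.68, 0.0, 2.04, -1.57]
```

Call:
send_rows:
  steps:
    - {"dp": [0, 0.03, 0], "yaw": 0, "gripper": 0.8}
    - {"dp": [0, 0.06, 0], "yaw": 0, "gripper": 0.8}
    - {"dp": [0, 0.09, 0], "yaw": 0, "gripper": 0.8}
    - {"dp": [0, 0.11, 0], "yaw": 0, "gripper": 0.8}
    - {"dp": [0, 0.12, 0], "yaw": 0, "gripper": 0.8}

```text
t: 11.28
position: [0.7822, -0.0207, 0.5282]
orientation: [2.396, 2.011, 0.025]
contact_force: [-0.2, 0.3, -1.1]
finger_gap: 0.659
```

```bash
python3 - <<'E'
from h import *
go([.8,-.02,.55],80)
E
```

```text
t 11.275 pos [ 0.7822 -0.0207  0.5282] az 80.0 zax [ 0.021 -0.    -1.   ] F [-0.2  0.3 -1.1] gap 0.659
dp [0.0039, 0.0179, -0.0214] yaw 0.0 q [-0.18, 0.71, 0.3, 0.0, 2.11, -1.57]
```

Call:
send_rows:
  steps:
    - {"dp": [0, 0.06, 0], "yaw": 0, "gripper": 0.8}
    - {"dp": [0, 0.12, 0], "yaw": 0, "gripper": 0.8}
    - {"dp": [0, 0.18, 0], "yaw": 0, "gripper": 0.8}
    - {"dp": [0, 0.24, 0], "yaw": 0, "gripper": 0.8}
    - {"dp": [0, 0.24, 0], "yaw": 0, "gripper": 0.8}

```text
t: 11.9
position: [0.8412, -0.0472, 0.4571]
orientation: [2.37, 1.99, 0.078]
contact_force: [-1.1, -0.7, -1.9]
finger_gap: 0.657
```

```bash
python3 - <<'E'
from h import *
go([.8,-.02,.55],80)
E
```

```text
t 11.9 pos [ 0.8412 -0.0472  0.4571] az 80.0 zax [ 0.068 -0.003 -0.998] F [-1.1 -0.7 -1.9] gap 0.657
dp [0.0205, -0.0388, -0.0956] yaw 0.001 q [-0.2, 0.8, 0.3, 0.01, 1.97, -1.59]
```

Call:
send_rows:
  steps:
    - {"dp": [0, 0.06, -0.03], "yaw": 0, "gripper": 0.8}
    - {"dp": [0, 0.12, -0.06], "yaw": 0, "gripper": 0.8}
    - {"dp": [0, 0.18, -0.12], "yaw": 0, "gripper": 0.8}
    - {"dp": [0, 0.24, -0.18], "yaw": 0, "gripper": 0.8}
    - {"dp": [0, 0.24, -0.18], "yaw": 0, "gripper": 0.8}

```text
t: 12.52
position: [0.8386, -0.0638, 0.4884]
orientation: [2.341, 1.966, 0.132]
contact_force: [0.6, -0.1, -1.6]
finger_gap: 0.654
```

```bash
python3 - <<'E'
from h import *
go([.6,.014,.5],80)
E
```

```text
t 12.525 pos [ 0.8386 -0.0638  0.4884] az 80.1 zax [ 0.118 -0.007 -0.993] F [ 0.6 -0.1 -1.6] gap 0.654
dp [0.0357, -0.2454, -0.0403] yaw 0.001 q [-0.22, 0.76, 0.3, 0.02, 1.96, -1.61]
```

Call:
send_rows:
  steps:
    - {"dp": [0.007, -0.05, 0], "yaw": 0, "gripper": 0.8}
    - {"dp": [0.014, -0.1, 0], "yaw": 0, "gripper": 0.8}
    - {"dp": [0.021, -0.15, 0], "yaw": 0, "gripper": 0.8}
    - {"dp": [0.028, -0.2, 0], "yaw": 0, "gripper": 0.8}
    - {"dp": [0.035, -0.24, 0], "yaw": 0, "gripper": 0.8}

```text
t: 13.15
position: [0.6082, 0.0129, 0.4601]
orientation: [2.341, 1.966, 0.132]
contact_force: [0.5, -0.6, -0.7]
finger_gap: 0.648
```

```bash
python3 - <<'E'
from h import *
go([.6,.014,.5],80)
E
```

```text
t 13.15 pos [0.6082 0.0129 0.4601] az 80.1 zax [ 0.118 -0.007 -0.993] F [ 0.5 -0.6 -0.7] gap 0.648
dp [0.0002, -0.0035, -0.0406] yaw 0.002 q [-0.18, 0.09, 1.27, 0.01, 1.67, -1.58]
```

```bash
cat >> h.py <<'E'
def tilt():
    s=state();R=Rr.from_rotvec(s['orientation']).as_matrix(); z=R[:,2]
    print("tilt",np.degrees(np.arccos(-z[2])).round(2),"az",np.degrees(np.arctan2(z[1],z[0])).round(1),"err vec deg vs goal",)
    def push(az,el):
        a,e=np.radians([az,el]); return R.T@np.array([np.cos(a)*np.cos(e),np.sin(a)*np.cos(e),np.sin(e)])
    for az in(-10,-16,-22): print(az,"push el35",push(az,35).round(3).tolist())
    ca=np.radians(-10);g=np.array([np.sin(np.radians(40))*np.cos(ca),np.sin(np.radians(40))*np.sin(ca),-np.cos(np.radians(40))])
    print("angle to goal",np.degrees(np.arccos(z@g)).round(2))
E
python3 - <<'E'
from h import *
go([.727,-.0615,.56],80);tilt()
E
```

```text
t 13.15 pos [0.6082 0.0129 0.4601] az 80.1 zax [ 0.118 -0.007 -0.993] F [ 0.5 -0.6 -0.7] gap 0.648
dp [-0.0516, 0.1408, -0.0846] yaw 0.002 q [-0.18, 0.09, 1.27, 0.01, 1.67, -1.58]
tilt 6.8 az -3.4 err vec deg vs goal
-10 push el35 [0.006, 0.881, -0.473]
-16 push el35 [-0.079, 0.876, -0.475]
-22 push el35 [-0.164, 0.863, -0.478]
angle to goal 33.25
```

Call:
send_rows:
  steps:
    - {"dp": [-0.018, 0.047, -0.028], "yaw": 0, "gripper": 0.8}
    - {"dp": [-0.036, 0.094, -0.056], "yaw": 0, "gripper": 0.8}
    - {"dp": [-0.052, 0.141, -0.085], "yaw": 0, "gripper": 0.8}
    - {"dp": [-0.057, 0.194, -0.114], "yaw": 0, "gripper": 0.8}
    - {"dp": [-0.062, 0.246, -0.142], "yaw": 0, "gripper": 0.8}
  squeeze: 60

```text
t: 13.78
position: [0.7772, -0.084, 0.5868]
orientation: [2.326, 1.952, 0.162]
contact_force: [-0.6, 0.0, 6.7]
finger_gap: 0.651
```

Call:
send_rows:
  steps:
    - {"dp": [-0.005, 0.054, -0.03], "yaw": 0, "gripper": 0.8}
    - {"dp": [-0.01, 0.108, -0.06], "yaw": 0, "gripper": 0.8}
    - {"dp": [-0.015, 0.162, -0.09], "yaw": 0, "gripper": 0.8}
    - {"dp": [-0.02, 0.216, -0.12], "yaw": 0, "gripper": 0.8}
    - {"dp": [-0.025, 0.27, -0.15], "yaw": 0, "gripper": 0.8}

```text
t: 14.4
position: [0.7865, -0.1079, 0.5946]
orientation: [2.293, 1.925, 0.211]
contact_force: [-0.3, 0.1, -1.2]
finger_gap: 0.655
```

```bash
python3 - <<'E'
from h import *
go([.727,-.0615,.56],80);tilt()
E
```

```text
t 14.4 pos [ 0.7865 -0.1079  0.5946] az 80.1 zax [ 0.197 -0.017 -0.98 ] F [-0.3  0.1 -1.2] gap 0.655
dp [0.0349, -0.0722, 0.0214] yaw 0.002 q [-0.3, 0.63, 0.3, 0.05, 2.02, -1.67]
tilt 11.39 az -4.9 err vec deg vs goal
-10 push el35 [0.008, 0.916, -0.401]
-16 push el35 [-0.078, 0.912, -0.403]
-22 push el35 [-0.162, 0.899, -0.408]
angle to goal 28.67
```

Call:
send_rows:
  steps:
    - {"dp": [-0.1, 0.54, -0.24], "yaw": 0, "gripper": 0.8}
    - {"dp": [-0.1, 0.54, -0.24], "yaw": 0, "gripper": 0.8}
    - {"dp": [-0.1, 0.54, -0.24], "yaw": 0, "gripper": 0.8}
    - {"dp": [-0.1, 0.54, -0.24], "yaw": 0, "gripper": 0.8}
    - {"dp": [-0.1, 0.54, -0.24], "yaw": 0, "gripper": 0.8}

```text
t: 15.02
position: [0.8006, -0.1553, 0.5881]
orientation: [2.264, 1.899, 0.253]
contact_force: [0.3, 0.3, -1.6]
finger_gap: 0.654
```

```bash
python3 - <<'E'
from h import *
go([.727,-.0615,.56],80);tilt()
E
```

```text
t 15.025 pos [ 0.8006 -0.1553  0.5881] az 80.1 zax [ 0.241 -0.025 -0.97 ] F [ 0.3  0.3 -1.6] gap 0.654
dp [0.0792, -0.0931, 0.0072] yaw 0.002 q [-0.36, 0.64, 0.3, 0.07, 1.96, -1.72]
tilt 14.01 az -5.9 err vec deg vs goal
-10 push el35 [0.008, 0.933, -0.359]
-16 push el35 [-0.077, 0.929, -0.361]
-22 push el35 [-0.162, 0.916, -0.366]
angle to goal 26.04
```

Call:
send_rows:
  steps:
    - {"dp": [-0.12, 0.54, -0.1], "yaw": 0, "gripper": 0.8}
    - {"dp": [-0.12, 0.54, -0.1], "yaw": 0, "gripper": 0.8}
    - {"dp": [-0.12, 0.54, -0.1], "yaw": 0, "gripper": 0.8}
    - {"dp": [-0.12, 0.54, -0.1], "yaw": 0, "gripper": 0.8}
    - {"dp": [-0.12, 0.54, -0.1], "yaw": 0, "gripper": 0.8}

```text
t: 15.65
position: [0.835, -0.2056, 0.5525]
orientation: [2.232, 1.871, 0.292]
contact_force: [0.1, -0.4, -1.5]
finger_gap: 0.658
```

```bash
python3 - <<'E'
from h import *
go([.727,-.0615,.56],80);tilt()
E
```

```text
t 15.65 pos [ 0.835  -0.2056  0.5525] az 80.1 zax [ 0.287 -0.036 -0.957] F [ 0.1 -0.4 -1.5] gap 0.658
dp [0.1234, -0.124, -0.0434] yaw 0.001 q [-0.41, 0.7, 0.3, 0.08, 1.86, -1.77]
tilt 16.81 az -7.2 err vec deg vs goal
-10 push el35 [0.007, 0.95, -0.312]
-16 push el35 [-0.078, 0.946, -0.315]
-22 push el35 [-0.163, 0.933, -0.32]
angle to goal 23.22
```

Call:
send_rows:
  steps:
    - {"dp": [-0.06, 0.54, -0.2], "yaw": 0, "gripper": 0.8}
    - {"dp": [-0.06, 0.54, -0.2], "yaw": 0, "gripper": 0.8}
    - {"dp": [-0.06, 0.54, -0.2], "yaw": 0, "gripper": 0.8}
    - {"dp": [-0.06, 0.54, -0.2], "yaw": 0, "gripper": 0.8}
    - {"dp": [-0.06, 0.54, -0.2], "yaw": 0, "gripper": 0.8}

```text
t: 16.27
position: [0.8422, -0.2176, 0.5655]
orientation: [2.197, 1.84, 0.332]
contact_force: [-0.9, 0.3, -2.3]
finger_gap: 0.65
```

Call:
send_rows:
  steps:
    - {"dp": [-0.06, 0.54, -0.2], "yaw": 0, "gripper": 0.8}
    - {"dp": [-0.06, 0.54, -0.2], "yaw": 0, "gripper": 0.8}
    - {"dp": [-0.06, 0.54, -0.2], "yaw": 0, "gripper": 0.8}
    - {"dp": [-0.06, 0.54, -0.2], "yaw": 0, "gripper": 0.8}
    - {"dp": [-0.06, 0.54, -0.2], "yaw": 0, "gripper": 0.8}

```text
t: 16.9
position: [0.8449, -0.2271, 0.5848]
orientation: [2.163, 1.809, 0.37]
contact_force: [0.1, -0.8, -1.0]
finger_gap: 0.656
```

```bash
python3 - <<'E'
from h import *
go([.727,-.0615,.56],80);tilt()
f=grab_frame("wrist"); cv2.imwrite("pics/w7.png",f["pixels"][:,:,::-1])
E
```

```text
t 16.9 pos [ 0.8449 -0.2271  0.5848] az 79.9 zax [ 0.38  -0.061 -0.923] F [ 0.1 -0.8 -1. ] gap 0.656
dp [0.1422, -0.1438, -0.0321] yaw -0.001 q [-0.44, 0.67, 0.3, 0.11, 1.79, -1.79]
tilt 22.64 az -9.1 err vec deg vs goal
-10 push el35 [0.005, 0.977, -0.214]
-16 push el35 [-0.08, 0.973, -0.216]
-22 push el35 [-0.165, 0.961, -0.222]
angle to goal 17.36
```

View pics/w7.png

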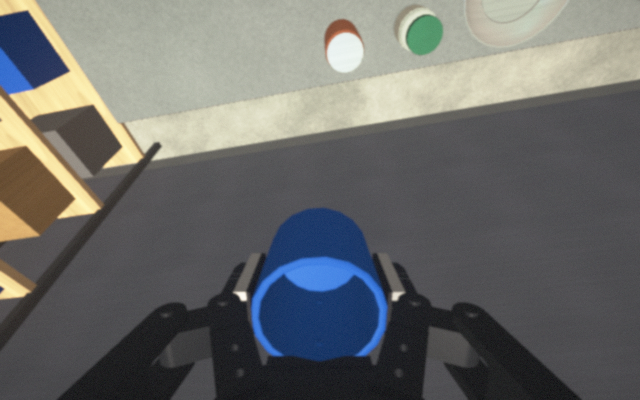

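Call:
send_rows:
  steps:
    - {"dp": [0.04, 0.54, -0.1], "yaw": 0, "gripper": 0.8}
    - {"dp": [0.04, 0.54, -0.1], "yaw": 0, "gripper": 0.8}
    - {"dp": [0.04, 0.54, -0.1], "yaw": 0, "gripper": 0.8}
    - {"dp": [0.04, 0.54, -0.1], "yaw": 0, "gripper": 0.8}
    - {"dp": [0.04, 0.54, -0.1], "yaw": 0, "gripper": 0.8}

```text
t: 17.58
position: [0.8743, -0.2003, 0.5825]
orientation: [2.128, 1.779, 0.409]
contact_force: [-0.7, 0.2, -2.0]
finger_gap: 0.655
```

Call:
send_rows:
  steps:
    - {"dp": [0.04, 0.54, -0.1], "yaw": 0, "gripper": 0.8}
    - {"dp": [0.04, 0.54, -0.1], "yaw": 0, "gripper": 0.8}
    - {"dp": [0.04, 0.54, -0.1], "yaw": 0, "gripper": 0.8}
    - {"dp": [0.04, 0.54, -0.1], "yaw": 0, "gripper": 0.8}
    - {"dp": [0.04, 0.54, -0.1], "yaw": 0, "gripper": 0.8}

```text
t: 18.2
position: [0.8932, -0.179, 0.5916]
orientation: [2.092, 1.748, 0.45]
contact_force: [0.1, 0.2, -2.1]
finger_gap: 0.654
```

```bash
python3 - <<'E'
from h import *
go([.727,-.0615,.56],80);tilt()
E
```

```text
t 18.2 pos [ 0.8932 -0.179   0.5916] az 79.8 zax [ 0.472 -0.081 -0.878] F [ 0.1  0.2 -2.1] gap 0.654
dp [0.0862, -0.1771, -0.0602] yaw -0.003 q [-0.36, 0.68, 0.3, 0.09, 1.67, -1.72]
tilt 28.59 az -9.8 err vec deg vs goal
-10 push el35 [0.005, 0.994, -0.112]
-16 push el35 [-0.081, 0.99, -0.114]
-22 push el35 [-0.166, 0.979, -0.121]
angle to goal 11.41
```

Call:
send_rows:
  steps:
    - {"dp": [0.01, 0.54, -0.2], "yaw": 0, "gripper": 0.8}
    - {"dp": [0.01, 0.54, -0.2], "yaw": 0, "gripper": 0.8}
    - {"dp": [0.01, 0.54, -0.2], "yaw": 0, "gripper": 0.8}
    - {"dp": [0.01, 0.54, -0.2], "yaw": 0, "gripper": 0.8}
    - {"dp": [0.01, 0.54, -0.2], "yaw": 0, "gripper": 0.8}

```text
t: 18.82
position: [0.8792, -0.1693, 0.639]
orientation: [2.055, 1.717, 0.49]
contact_force: [0.2, -0.7, -1.6]
finger_gap: 0.653
```

Call:
send_rows:
  steps:
    - {"dp": [0.01, 0.54, -0.2], "yaw": 0, "gripper": 0.8}
    - {"dp": [0.01, 0.54, -0.2], "yaw": 0, "gripper": 0.8}
    - {"dp": [0.01, 0.54, -0.2], "yaw": 0, "gripper": 0.8}
    - {"dp": [0.01, 0.54, -0.2], "yaw": 0, "gripper": 0.8}
    - {"dp": [0.01, 0.54, -0.2], "yaw": 0, "gripper": 0.8}

```text
t: 19.45
position: [0.8629, -0.1605, 0.6844]
orientation: [2.019, 1.687, 0.528]
contact_force: [0.4, 0.6, -0.7]
finger_gap: 0.651
```

```bash
python3 - <<'E'
from h import *
go([.727,-.0615,.56],80);tilt()
E
```

```text
t 19.45 pos [ 0.8629 -0.1605  0.6844] az 79.8 zax [ 0.559 -0.098 -0.823] F [ 0.4  0.6 -0.7] gap 0.651
dp [0.073, -0.1952, 0.0168] yaw -0.003 q [-0.36, 0.57, 0.3, 0.1, 1.67, -1.71]
tilt 34.57 az -9.9 err vec deg vs goal
-10 push el35 [0.005, 1.0, -0.007]
-16 push el35 [-0.081, 0.997, -0.01]
-22 push el35 [-0.166, 0.986, -0.018]
angle to goal 5.43
```

Call:
send_rows:
  steps:
    - {"dp": [0.0, 0.54, -0.1], "yaw": 0, "gripper": 0.8}
    - {"dp": [0.0, 0.54, -0.1], "yaw": 0, "gripper": 0.8}
    - {"dp": [0.0, 0.54, -0.1], "yaw": 0, "gripper": 0.8}
    - {"dp": [0.0, 0.54, -0.1], "yaw": 0, "gripper": 0.8}
    - {"dp": [0.0, 0.54, -0.1], "yaw": 0, "gripper": 0.8}

```text
t: 20.08
position: [0.869, -0.1608, 0.7023]
orientation: [1.982, 1.656, 0.567]
contact_force: [0.1, 0.5, -2.1]
finger_gap: 0.658
```

```bash
python3 - <<'E'
from h import *
go([.727,-.0615,.56],80);tilt()
f=grab_frame('top')
# cross arms: PCA on upsampled fit
im=f["pixels"].astype(int);r,g,b=im[...,0],im[...,1],im[...,2]
m=(r>150)&(g>120)&(b<110); m[:, :400]=0;m[:,480:]=0;m[:190]=0;m[245:]=0
P=np.array([pix2w(f,(x,y),.0065)[:2] for y,x in np.argwhere(m)])
wt=np.array([np.clip((im[y,x,:2].mean()-im[y,x,2]),0,None) for y,x in np.argwhere(m)])
from scipy.optimize import minimize
def cost(v):
    c,s=np.cos(v[2]),np.sin(v[2]);d=P-v[:2];a=np.abs(d@[c,s]);e=np.abs(d@[-s,c]); return np.minimum(a,e).dot(wt)
best=min((minimize(cost,[.4827,-.3247,np.radians(a)],method="Nelder-Mead") for a in(-5,-10,-15)),key=lambda o:o.fun)
print(best.x[:2],np.degrees(best.x[2]),best.fun)
# stand plate: colour segmentation
hsv=cv2.cvtColor(f["pixels"],cv2.COLOR_RGB2HSV)
ref=np.median(hsv[195:205,415:425].reshape(-1,3),0);bg=np.median(hsv[235:260,330:360].reshape(-1,3),0);print(ref,bg)
E
```

```text
t 20.075 pos [ 0.869  -0.1608  0.7023] az 79.8 zax [ 0.601 -0.106 -0.793] F [ 0.1  0.5 -2.1] gap 0.658
dp [0.0722, -0.2116, 0.017] yaw -0.003 q [-0.36, 0.56, 0.3, 0.11, 1.63, -1.7]
tilt 37.58 az -10.0 err vec deg vs goal
-10 push el35 [0.005, 0.999, 0.045]
-16 push el35 [-0.081, 0.996, 0.042]
-22 push el35 [-0.166, 0.986, 0.034]
angle to goal 2.42Traceback (most recent call last):
  File "<stdin>", line 12, in <module>
  File "<stdin>", line 12, in <genexpr>
    res = _minimize_neldermead(fun, x0, args, callback, bounds=bounds,
                               **options)
    fsim[k] = func(sim[k])
              ~~~~^^^^^^^^
    fx = function(np.copy(x), *(wrapper_args + args))
  File "<stdin>", line 11, in cost
ValueError: operands could not be broadcast together with shapes (0,) (2,)
```

Call:
send_rows:
  steps:
    - {"dp": [0.0, 0.06, -0.01], "yaw": 0, "gripper": 0.8}
    - {"dp": [0.0, 0.12, -0.02], "yaw": 0, "gripper": 0.8}
    - {"dp": [0.0, 0.18, -0.03], "yaw": 0, "gripper": 0.8}
    - {"dp": [0.0, 0.24, -0.04], "yaw": 0, "gripper": 0.8}
    - {"dp": [0.0, -0.02, 0], "yaw": 0, "gripper": 0.8}

```text
t: 20.75
position: [0.8536, -0.1582, 0.6918]
orientation: [1.979, 1.654, 0.568]
contact_force: [0.0, -1.0, -1.4]
finger_gap: 0.648
```

```bash
python3 - <<'E'
from h import *
go([.727,-.0615,.56],80);tilt()
f=grab_frame('side'); cv2.imwrite('pics/side8.png',f['pixels'][:,:,::-1])
f=grab_frame('top'); im=cv2.imread("pics/top0.png")[:,:,::-1].astype(int);r,g,b=im[...,0],im[...,1],im[...,2]
m=(r>150)&(g>120)&(b<110); m[:, :400]=0;m[:,480:]=0;m[:190]=0;m[245:]=0
P=np.array([pix2w(f,(x,y),.0065)[:2] for y,x in np.argwhere(m)])
wt=np.array([np.clip((im[y,x,:2].mean()-im[y,x,2]),0,None) for y,x in np.argwhere(m)])
from scipy.optimize import minimize
def cost(v):
    c,s=np.cos(v[2]),np.sin(v[2]);d=P-v[:2];a=np.abs(d@[c,s]);e=np.abs(d@[-s,c]); return np.minimum(a,e).dot(wt)
best=min((minimize(cost,[.4827,-.3247,np.radians(a)],method="Nelder-Mead") for a in(-5,-10,-15)),key=lambda o:o.fun)
print(best.x[:2],np.degrees(best.x[2]),best.fun)
E
```

```text
t 20.75 pos [ 0.8536 -0.1582  0.6918] az 79.8 zax [ 0.603 -0.107 -0.79 ] F [ 0.  -1.  -1.4] gap 0.648
dp [0.0724, -0.1928, 0.0175] yaw -0.004 q [-0.36, 0.47, 0.45, 0.11, 1.56, -1.72]
tilt 37.77 az -10.0 err vec deg vs goal
-10 push el35 [0.004, 0.999, 0.048]
-16 push el35 [-0.081, 0.996, 0.046]
-22 push el35 [-0.166, 0.985, 0.037]
angle to goal 2.23
[ 0.48258235 -0.324933  ] -9.77473109528371 53.48589974308957
```

View pics/side8.png

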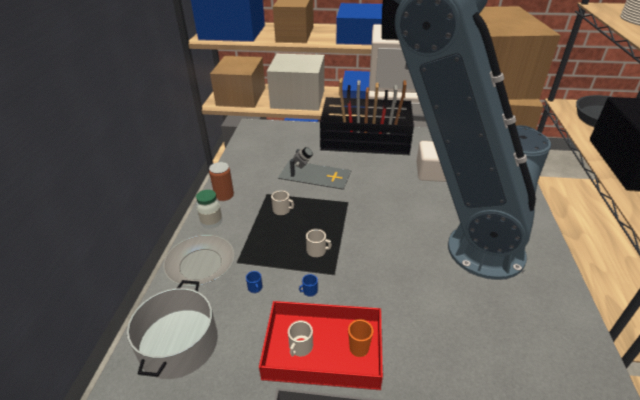

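Call:
send_rows:
  steps:
    - {"dp": [0.0, 0.06, -0.01], "yaw": 0, "gripper": 0.8}
    - {"dp": [0.0, 0.12, -0.02], "yaw": 0, "gripper": 0.8}
    - {"dp": [0.0, 0.18, -0.03], "yaw": 0, "gripper": 0.8}
    - {"dp": [0.0, 0.22, -0.035], "yaw": 0, "gripper": 0.8}
    - {"dp": [0.0, 0.22, -0.035], "yaw": 0, "gripper": 0.8}

```text
t: 21.48
position: [0.8725, -0.1609, 0.7244]
orientation: [1.942, 1.623, 0.605]
contact_force: [0.6, 0.3, -2.3]
finger_gap: 0.654
```

```bash
python3 - <<'E'
from h import *
tilt()
go([.55,-.12,.5],80)
E
```

```text
tilt 40.75 az -10.0 err vec deg vs goal
-10 push el35 [0.004, 0.995, 0.1]
-16 push el35 [-0.081, 0.992, 0.097]
-22 push el35 [-0.166, 0.982, 0.088]
angle to goal 0.75
t 21.475 pos [ 0.8725 -0.1609  0.7244] az 79.8 zax [ 0.643 -0.114 -0.758] F [ 0.6  0.3 -2.3] gap 0.654
dp [-0.0174, -0.3924, -0.0419] yaw -0.003 q [-0.36, 0.55, 0.3, 0.12, 1.59, -1.7]
```

```bash
python3 - <<'E'
import numpy as np
from scipy.optimize import least_squares
# q2,q3,q5, pos, q1
D=[([.1815,1.608,1.354],[.18615,-.54343,.23037],-1.447),([.18,1.85,1.11],[.5028,-.1072,.1198],-.44),([.11,1.82,1.21],[.5002,.1097,.1698],-.02),([.42,1.57,1.15],[.4997,.3781,.1107],.46),([.54,1.6,1.01],[.4987,.3759,.0245],.46),([.46,1.48,1.2],[.6502,.0423,.1197],-.12),([.07,1.47,1.6],[.5586,-.0379,.3637],-.28),([.71,.3,2.11],[.7822,-.0207,.5282],-.18),([.09,1.27,1.67],[.6082,.0129,.4601],-.18),([.56,.3,1.63],[.869,-.1608,.7023],-.36),([.47,.45,1.56],[.8536,-.1582,.6918],-.36)]
def f(v):
    r0,z0,L1,L2,Lt,d=v;o=[]
    for q,p,q1 in D:
        a=q[0]+q[1];t=a+q[2]
        r=r0+L1*np.sin(q[0])+L2*np.sin(a)+Lt*np.sin(t); z=z0+L1*np.cos(q[0])+L2*np.cos(a)+Lt*np.cos(t)
        u=np.array([np.cos(q1),np.sin(q1)]);n=np.array([-u[1],u[0]])
        o+=list(r*u+d*n-p[:2])+[z-p[2]]
    return np.array(o)
s=least_squares(f,[0,.2,.4,.45,.25,.12]);print(s.x.round(4),np.abs(s.fun).max())
r0,z0,L1,L2,Lt,d=s.x
for p in([.4704,-.3227,.2294],[.42,-.25,.45],[.45,-.318,.3],[.6,-.15,.65]):
    R=np.hypot(p[0],p[1]);r=np.sqrt(R*R-d*d);t=np.radians(139.25)
    rw=r-r0-Lt*np.sin(t);zw=p[2]-z0-Lt*np.cos(t);D2=np.hypot(rw,zw)
    c=(D2**2-L1**2-L2**2)/(2*L1*L2);q3=np.arccos(c);q2=np.arctan2(rw,zw)-np.arctan2(L2*np.sin(q3),L1+L2*np.cos(q3));print(p,"q2,q3,q5",q2.round(2),q3.round(2),(t-q2-q3).round(2))
E
```

```text
[-0.0134  0.3335  0.4491  0.5071  0.4297  0.1249] 0.05336549022758552
[0.4704, -0.3227, 0.2294] q2,q3,q5 -0.41 2.37 0.48
[0.42, -0.25, 0.45] q2,q3,q5 -0.71 2.08 1.06
[0.45, -0.318, 0.3] q2,q3,q5 -0.53 2.29 0.67
[0.6, -0.15, 0.65] q2,q3,q5 -0.28 1.42 1.29
```

```bash
python3 - <<'E'
from h import *
go([.65,-.2,.6],80)
go([.52,-.26,.42],80)
E
```

```text
t 21.475 pos [ 0.8725 -0.1609  0.7244] az 79.8 zax [ 0.643 -0.114 -0.758] F [ 0.6  0.3 -2.3] gap 0.654
dp [-0.0782, -0.2417, -0.0443] yaw -0.003 q [-0.36, 0.55, 0.3, 0.12, 1.59, -1.7]
t 21.475 pos [ 0.8725 -0.1609  0.7244] az 79.8 zax [ 0.643 -0.114 -0.758] F [ 0.6  0.3 -2.3] gap 0.654
dp [-0.1607, -0.448, 0.0154] yaw -0.003 q [-0.36, 0.55, 0.3, 0.12, 1.59, -1.7]
```

Call:
send_rows:
  steps:
    - {"dp": [-0.016, -0.045, -0.01], "yaw": 0, "gripper": 0.8}
    - {"dp": [-0.034, -0.095, -0.02], "yaw": 0, "gripper": 0.8}
    - {"dp": [-0.052, -0.145, -0.03], "yaw": 0, "gripper": 0.8}
    - {"dp": [-0.068, -0.195, -0.035], "yaw": 0, "gripper": 0.8}
    - {"dp": [-0.08, -0.242, -0.04], "yaw": 0, "gripper": 0.8}

```text
t: 22.1
position: [0.6507, -0.2026, 0.5968]
orientation: [1.941, 1.621, 0.604]
contact_force: [-0.5, 0.3, -1.7]
finger_gap: 0.653
```

```bash
python3 - <<'E'
from h import *
tilt()
go([.52,-.26,.42],80)
E
```

```text
tilt 40.82 az -10.2 err vec deg vs goal
-10 push el35 [0.004, 0.995, 0.101]
-16 push el35 [-0.082, 0.992, 0.099]
-22 push el35 [-0.167, 0.982, 0.09]
angle to goal 0.83
t 22.1 pos [ 0.6507 -0.2026  0.5968] az 79.8 zax [ 0.643 -0.115 -0.757] F [-0.5  0.3 -1.7] gap 0.653
dp [-0.0799, -0.2051, 0.0563] yaw -0.004 q [-0.61, -0.12, 1.36, 0.29, 1.26, -1.99]
```

Call:
send_rows:
  steps:
    - {"dp": [-0.016, -0.041, 0.011], "yaw": 0, "gripper": 0.8}
    - {"dp": [-0.034, -0.085, 0.022], "yaw": 0, "gripper": 0.8}
    - {"dp": [-0.05, -0.13, 0.035], "yaw": 0, "gripper": 0.8}
    - {"dp": [-0.066, -0.17, 0.045], "yaw": 0, "gripper": 0.8}
    - {"dp": [-0.08, -0.205, 0.056], "yaw": 0, "gripper": 0.8}

```text
t: 22.72
position: [0.5204, -0.2602, 0.4201]
orientation: [1.941, 1.622, 0.603]
contact_force: [-0.0, -0.9, -2.4]
finger_gap: 0.654
```

```bash
python3 - <<'E'
from h import *
tilt()
go([.46,-.323,.29],80)
E
```

```text
tilt 40.77 az -10.2 err vec deg vs goal
-10 push el35 [0.003, 0.995, 0.1]
-16 push el35 [-0.082, 0.992, 0.098]
-22 push el35 [-0.167, 0.982, 0.089]
angle to goal 0.78
t 22.725 pos [ 0.5204 -0.2602  0.4201] az 79.8 zax [ 0.643 -0.116 -0.757] F [-0.  -0.9 -2.4] gap 0.654
dp [-0.0725, -0.1215, 0.067] yaw -0.004 q [-0.93, -0.35, 1.88, 0.52, 1.11, -2.43]
```

Call:
send_rows:
  steps:
    - {"dp": [-0.015, -0.024, 0.013], "yaw": 0, "gripper": 0.8}
    - {"dp": [-0.03, -0.049, 0.027], "yaw": 0, "gripper": 0.8}
    - {"dp": [-0.044, -0.073, 0.04], "yaw": 0, "gripper": 0.8}
    - {"dp": [-0.058, -0.097, 0.053], "yaw": 0, "gripper": 0.8}
    - {"dp": [-0.0725, -0.1215, 0.067], "yaw": 0, "gripper": 0.8}

```text
t: 23.35
position: [0.4605, -0.3235, 0.2905]
orientation: [1.94, 1.623, 0.601]
contact_force: [0.4, 0.2, -1.3]
finger_gap: 0.651
```

```bash
python3 - <<'E'
from h import *
tilt()
go([.4704,-.3227,.2294],80)
f=grab_frame('top'); cv2.imwrite('pics/top9.png',f['pixels'][:,:,::-1])
f=grab_frame('side'); cv2.imwrite('pics/side9.png',f['pixels'][:,:,::-1])
E
```

```text
tilt 40.76 az -10.3 err vec deg vs goal
-10 push el35 [0.002, 0.995, 0.1]
-16 push el35 [-0.083, 0.992, 0.098]
-22 push el35 [-0.168, 0.982, 0.089]
angle to goal 0.79
t 23.35 pos [ 0.4605 -0.3235  0.2905] az 79.8 zax [ 0.642 -0.117 -0.757] F [ 0.4  0.2 -1.3] gap 0.651
dp [0.0027, -0.0326, 0.0525] yaw -0.004 q [-1.15, -0.26, 2.07, 0.69, 1.01, -2.83]
```

View pics/side9.png

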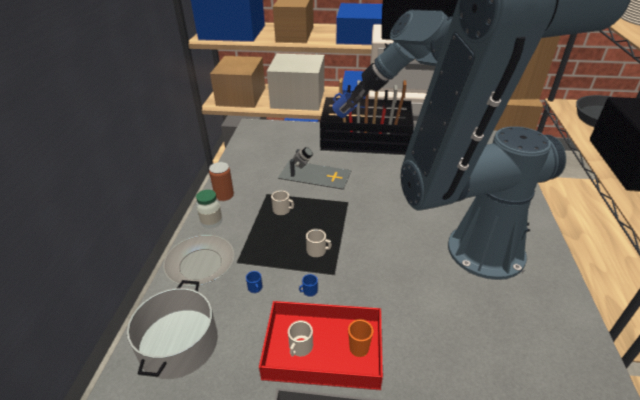

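View pics/top9.png

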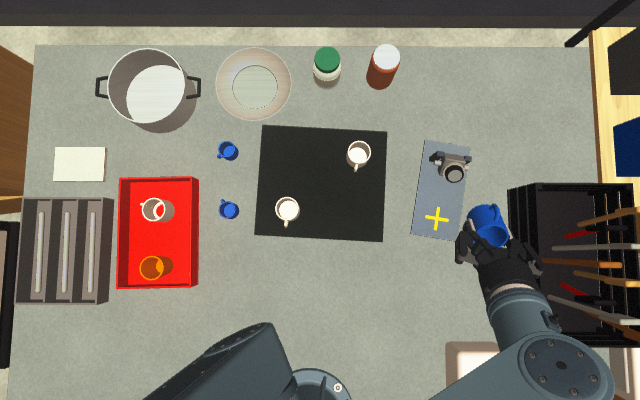

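Call:
send_rows:
  steps:
    - {"dp": [0.001, -0.01, 0.016], "yaw": 0, "gripper": 0.8}
    - {"dp": [0.002, -0.02, 0.032], "yaw": 0, "gripper": 0.8}
    - {"dp": [0.003, -0.028, 0.044], "yaw": 0, "gripper": 0.8}
    - {"dp": [0.003, -0.032, 0.051], "yaw": 0, "gripper": 0.8}
    - {"dp": [0.003, -0.033, 0.0525], "yaw": 0, "gripper": 0.8}

```text
t: 24.08
position: [0.4704, -0.3204, 0.2278]
orientation: [1.944, 1.624, 0.604]
contact_force: [0.7, 0.6, -1.8]
finger_gap: 0.654
```

```bash
python3 - <<'E'
from h import *
tilt()
go([.4704,-.3227,.2294],80)
f=grab_frame('top'); cv2.imwrite('pics/top10.png',cv2.resize(f['pixels'][120:270,390:550,::-1],None,fx=4,fy=4,interpolation=cv2.INTER_CUBIC))
f=grab_frame('side'); cv2.imwrite('pics/side10.png',cv2.resize(f['pixels'][70:220,270:430,::-1],None,fx=4,fy=4,interpolation=cv2.INTER_CUBIC))
f=grab_frame('wrist'); cv2.imwrite('pics/w10.png',f['pixels'][:,:,::-1])
E
```

```text
tilt 40.64 az -10.0 err vec deg vs goal
-10 push el35 [0.004, 0.995, 0.098]
-16 push el35 [-0.081, 0.992, 0.095]
-22 push el35 [-0.166, 0.982, 0.087]
angle to goal 0.64
t 24.075 pos [ 0.4704 -0.3204  0.2278] az 79.8 zax [ 0.641 -0.113 -0.759] F [ 0.7  0.6 -1.8] gap 0.654
dp [-0.0023, 0.0014, -0.001] yaw -0.003 q [-1.13, -0.16, 2.13, 0.76, 0.88, -2.93]
```

View pics/side10.png

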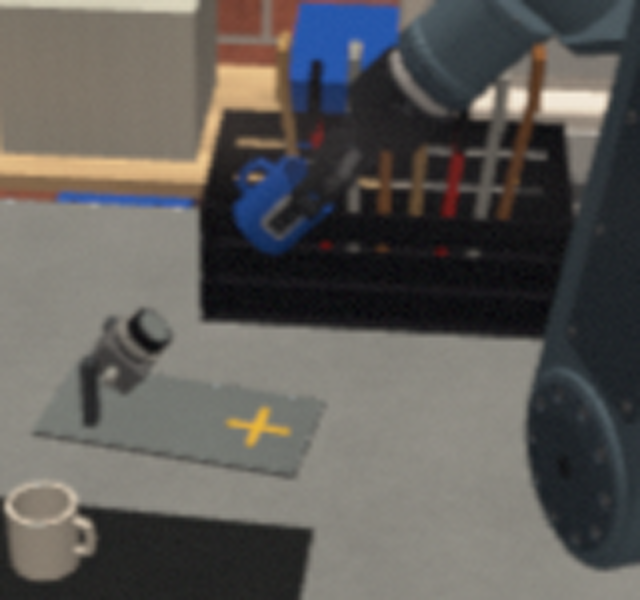

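View pics/top10.png

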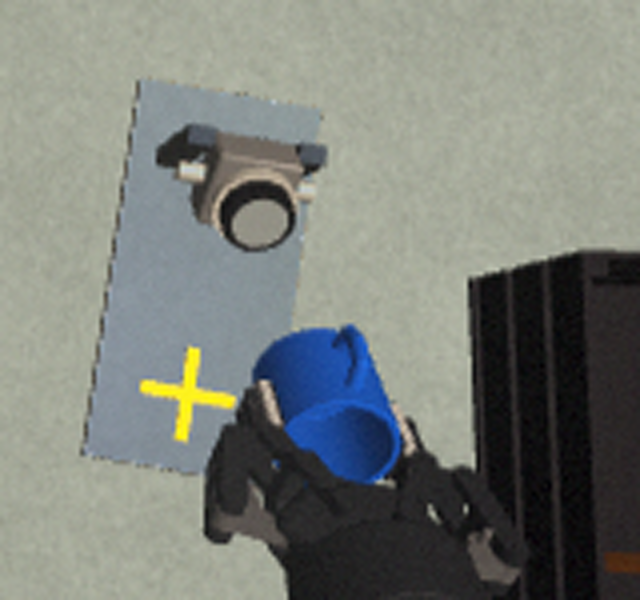

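View pics/w10.png

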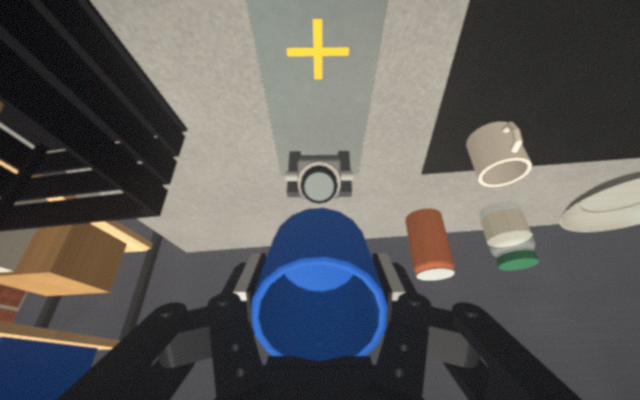

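```bash
cat > ov.py <<'E'
from h import *
import sys
tag=sys.argv[1]; dy=float(sys.argv[2]); dz=float(sys.argv[3])
s=state();R=Rr.from_rotvec(s['orientation']).as_matrix();p=s['position']
a=np.radians(-9.9);X=np.array([np.cos(a),np.sin(a),0]);cr=np.array([.4826,-.3249,0])
foc=cr+[0,0,.215];lens=cr+.096*X+[0,0,.1]
ax=-X*np.sin(np.radians(40))+np.array([0,0,np.cos(np.radians(40))])
th=np.linspace(0,2*np.pi,60)
def circT(z,r): return np.c_[r*np.cos(th),dy+r*np.sin(th),0*th+z]
foot=p+R@[0,dy,dz]
print("foot",foot.round(4),"err mm",((foot-foc)*1e3).round(1),"axis err",np.degrees(np.arccos(-R[:,2]@ax)).round(2))
f=grab_frame("wrist");H=f["hand_eye"];K=f["intrinsics"]
def wp(pt):
    pc=H[:3,:3].T@(np.asarray(pt)-H[:3,3]);return K[0,0]*pc[0]/-pc[2]+K[0,2],K[1,1]*pc[1]/pc[2]+K[1,2]
print("lens px wrist",np.round(wp(R.T@(lens-p)),1),"cross",np.round(wp(R.T@(cr+[0,0,.0065]-p)),1))
S=3
def draw(im,pts,col):
    cv2.polylines(im,[np.round((np.array(pts)+.5)*S-.5).astype(int).reshape(-1,1,2)],True,col,1)
im=cv2.resize(f["pixels"][:,:,::-1],None,fx=S,fy=S)
for z,r in((dz,.029),(dz-.06,.029)): draw(im,[wp(c) for c in circT(z,r)],(0,255,255))
draw(im,[wp(R.T@(lens+0.021*(np.cos(t)*np.cross(ax,X)/np.linalg.norm(np.cross(ax,X))+np.sin(t)*np.cross(ax,np.cross(ax,X))/np.linalg.norm(np.cross(ax,X)))-p)) for t in th],(0,255,0))
cv2.imwrite(f"pics/ow{tag}.png",im[480:1080,600:1320])
for n,(x0,y0) in(("top",(430,150)),("side",(300,90))):
    f=grab_frame(n);S=6
    im=cv2.resize(np.ascontiguousarray(f["pixels"][:,:,::-1]),None,fx=S,fy=S,interpolation=cv2.INTER_CUBIC)
    for z,r in((dz,.029),(dz-.06,.029)): draw(im,[w2pix(f,p+R@c) for c in circT(z,r)],(0,255,255))
    cv2.imwrite(f"pics/o{n}{tag}.png",im[y0*S:y0*S+600,x0*S:x0*S+600]); S=3
E
python3 ov.py a 0 .019
```

```text
foot [ 0.4825 -0.3229  0.2139] err mm [-0.1  2.  -1.1] axis err 0.67
lens px wrist [317.  183.8] cross [316.   48.1]
```

View pics/owa.png

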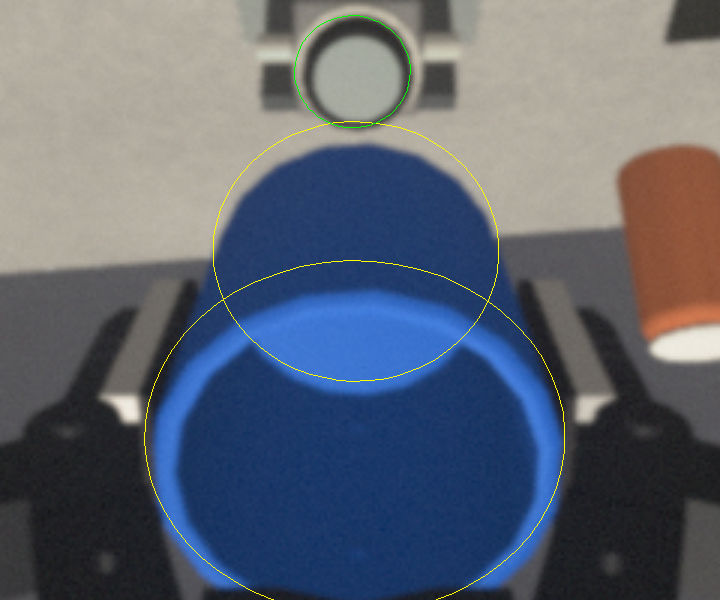

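View pics/otopa.png

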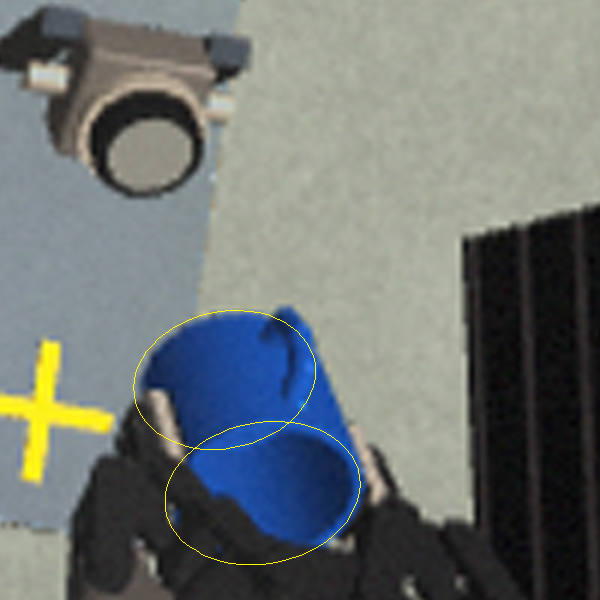

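View pics/osidea.png

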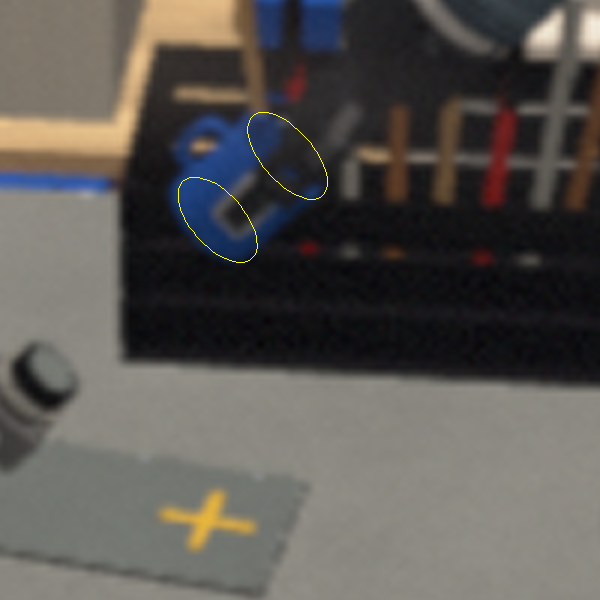

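```bash
python3 - <<'E'
from h import *
from scipy.optimize import least_squares
ps=[];
f=grab_frame("wrist");
for i in range(4):
    s=state();ps.append(np.r_[s['position'],s['orientation']]); g=grab_frame("top")
print(np.round(ps,4).tolist(), s['t'])
s=state();H=f["hand_eye"];K=f["intrinsics"]
def wp(pt):
    pc=(np.asarray(pt)-H[:3,3])@H[:3,:3];return np.c_[K[0,0]*pc[:,0]/-pc[:,2]+K[0,2],K[1,1]*pc[:,1]/pc[:,2]+K[1,2]]
im=f["pixels"].astype(int)
b=im[...,2]; 
# radial scan from inside outward: outermost bright-blue rim pixel
c=np.array([319.5,305]);pts=[];foot=[]
up=cv2.resize(f["pixels"],None,fx=4,fy=4,interpolation=cv2.INTER_LINEAR).astype(float)
def samp(p): 
    return up[int(round((p[1]+.5)*4-.5)),int(round((p[0]+.5)*4-.5))]
for a in np.radians(np.r_[150:391:4]):
    d=np.array([np.cos(a),np.sin(a)])
    rr=np.arange(35,90,.25); v=np.array([samp(c+r*d)[2] for r in rr])
    # last falling crossing of 150 after a maximum>170
    k=np.nonzero((v[:-1]>=150)&(v[1:]<150))[0]
    if len(k): pts.append(c+rr[k[-1]]*d)
pts=np.array(pts); print(len(pts)); e=cv2.fitEllipse(pts.astype(np.float32)); print(e)
th=np.linspace(0,2*np.pi,721)
def res(v):
    n=np.array([v[3],v[4],-1]);n/=np.linalg.norm(n)
    u=np.cross([0,1,0],n);u/=np.linalg.norm(u);w=np.cross(n,u)
    q=wp(v[:3]+.029*(np.cos(th)[:,None]*u+np.sin(th)[:,None]*w))
    dd=np.linalg.norm(pts[:,None]-q[None],axis=2)
    i=dd.argmin(1); 
    sg=np.sign(np.linalg.norm(pts-q.mean(0),axis=1)-np.linalg.norm(q[i]-q.mean(0),axis=1))
    return dd.min(1)*sg
o=least_squares(res,[0,0,-.041,0,0],diff_step=1e-4,loss="soft_l1");print(o.x.round(4),np.abs(o.fun).mean())
o3=least_squares(lambda v:res(np.r_[v,0,0]),[0,0,-.041],diff_step=1e-4,loss="soft_l1");print(o3.x.round(4),np.abs(o3.fun).mean())
E
```

```text
[[0.4702, -0.3206, 0.2281, 1.9435, 1.6235, 0.6039], [0.4702, -0.3206, 0.228, 1.9437, 1.6235, 0.6039], [0.4701, -0.3205, 0.2279, 1.9439, 1.6235, 0.604], [0.4701, -0.3205, 0.2278, 1.9439, 1.6236, 0.604]] 24.575
61
((318.5289611816406, 309.4701232910156), (103.86524963378906, 142.19578552246094), 90.0867691040039)
[ 0.0003  0.0053 -0.0393  0.0017  0.0034] 1.1688366764916114
[ 0.0003  0.0054 -0.0392] 1.1638236552379866
```

```bash
cat > ov2.py <<'E'
from h import *
import sys
s=state();R=Rr.from_rotvec(s['orientation']).as_matrix();p=s['position']
th=np.linspace(0,2*np.pi,80);S=10
for n,(x0,y0) in(("top",(447,195)),("side",(322,102))):
    f=grab_frame(n);out=[]
    base=cv2.resize(np.ascontiguousarray(f["pixels"][y0:y0+56,x0:x0+50,::-1]),None,fx=S,fy=S,interpolation=cv2.INTER_CUBIC)[:,:400]
    for dy in(0.,.0045):
        im=base.copy()
        for z,r in((.0195,.0258),(-.0405,.029)):
            q=np.array([w2pix(f,p+R@[r*np.cos(t),dy+r*np.sin(t),z]) for t in th])-[x0,y0]
            cv2.polylines(im,[np.round((q+.5)*S-.5).astype(int).reshape(-1,1,2)],True,(0,255,255),1)
        out.append(im)
    cv2.imwrite(f"pics/p{n}{sys.argv[1]}.png",np.hstack(out))
E
python3 ov2.py b
```

```text
(no output)
```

View pics/ptopb.png

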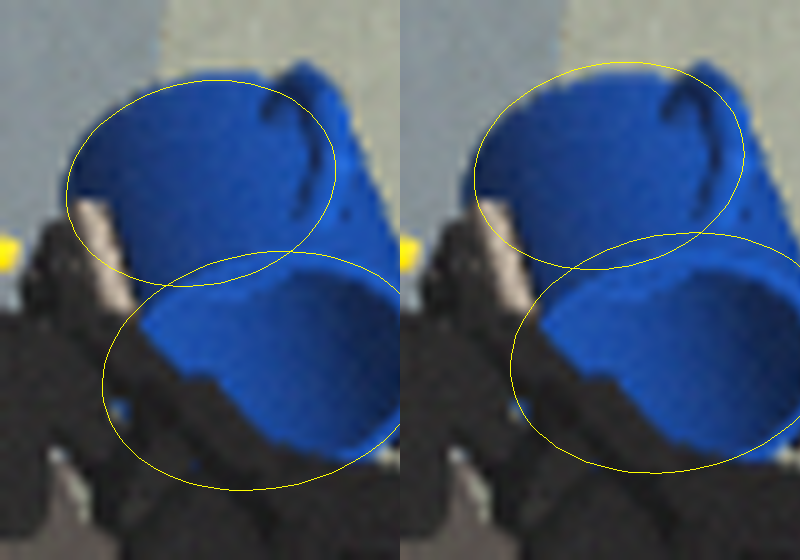

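View pics/psideb.png

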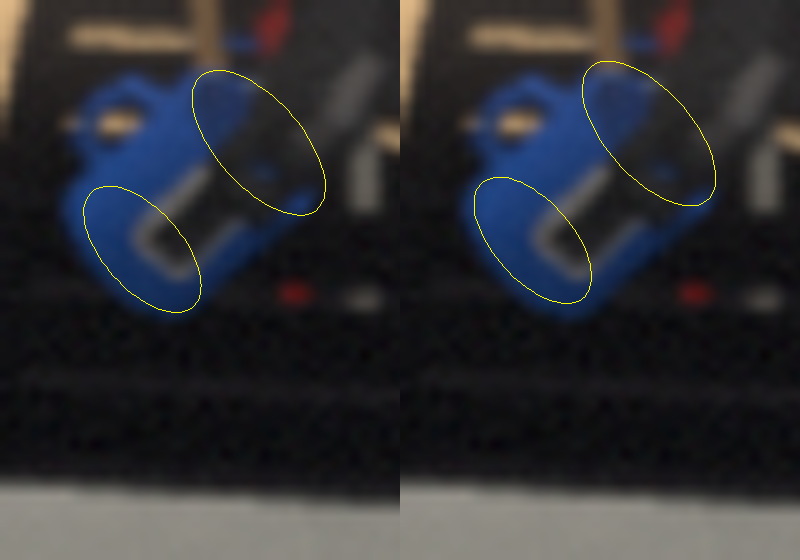

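```bash
python3 - <<'E'
from h import *
a=np.radians(-9.9);X=np.array([np.cos(a),np.sin(a),0]);cr=np.array([.4826,-.3249,0])
lens=cr+.096*X+[0,0,.1]
f=grab_frame("side");im=f["pixels"].astype(int);r,g,b=im[...,0],im[...,1],im[...,2]
m=(r>130)&(g>90)&(b<90);m[:150]=0;m[200:]=0;m[:,:315]=0;m[:,360:]=0
ys,xs=np.nonzero(m);print("side cross obs",xs.mean(),ys.mean(),len(xs),"pred",w2pix(f,cr+[0,0,.006]),"lens pred",w2pix(f,lens))
g=grab_frame("top");print("top lens pred",w2pix(g,lens),"cross",w2pix(g,cr+[0,0,.006]))
S=8
o=cv2.resize(np.ascontiguousarray(f["pixels"][130:185,280:330,::-1]),None,fx=S,fy=S,interpolation=cv2.INTER_CUBIC)
o2=cv2.resize(np.ascontiguousarray(g["pixels"][145:200,430:480,::-1]),None,fx=S,fy=S,interpolation=cv2.INTER_CUBIC)
th=np.linspace(0,2*np.pi,60);ax=-X*np.sin(np.radians(40))+np.array([0,0,np.cos(np.radians(40))]);u=np.cross(ax,X);u/=np.linalg.norm(u);w=np.cross(ax,u)
for ff,oo,x0,y0 in((f,o,280,130),(g,o2,430,145)):
    q=np.array([w2pix(ff,lens+.021*(np.cos(t)*u+np.sin(t)*w)) for t in th])-[x0,y0]
    cv2.polylines(oo,[np.round((q+.5)*S-.5).astype(int).reshape(-1,1,2)],True,(0,255,0),1)
cv2.imwrite("pics/lens.png",np.hstack([o,o2]))
E
```

```text
side cross obs 333.97872340425533 176.27659574468086 47 pred [334.9960465 175.8549876] lens pred [309.65052297 150.30774575]
top lens pred [454.70840696 175.73332638] cross [436.36983758 218.02171308]
```

View pics/lens.png

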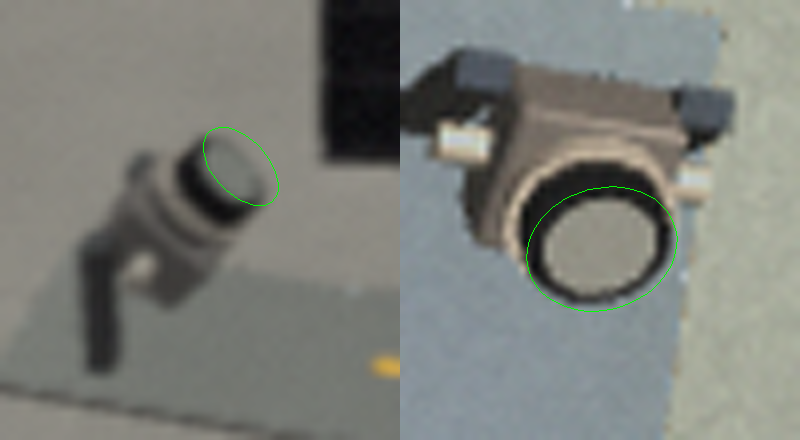

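```bash
python3 - <<'E'
from h import *
s=state();R=Rr.from_rotvec(s['orientation']).as_matrix();foot=s['position']+R@[0,.002,.021]
foc=np.array([.4826,-.3239,.215]);print((foot-foc)*1e3,"tool dp",R.T@(foc-foot))
E
```

```text
[ 2.46698292  0.87040543 -2.03264385] tool dp [-0.00128796 -0.00039977 -0.00302599]
```

Call:
send_rows:
  steps:
    - {"dp": [-0.0005, 0, -0.001], "yaw": 0, "gripper": 0.8}
    - {"dp": [-0.001, -0.0005, -0.002], "yaw": 0, "gripper": 0.8}
    - {"dp": [-0.0013, -0.0005, -0.003], "yaw": 0, "gripper": 0.8}
    - {"dp": [-0.0013, -0.0005, -0.003], "yaw": 0, "gripper": 0.8}
    - {"dp": [-0.0013, -0.0005, -0.003], "yaw": 0, "gripper": 0.8}

```text
t: 25.45
position: [0.4676, -0.3212, 0.2295]
orientation: [1.944, 1.624, 0.604]
contact_force: [0.0, 0.3, -2.3]
finger_gap: 0.655
```

Call:
send_rows:
  steps:
    - {"dp": [0, 0, 0], "yaw": 0, "gripper": 0.8}
    - {"dp": [0, 0, 0], "yaw": 0, "gripper": 0.8}
    - {"dp": [0, 0, 0], "yaw": 0, "gripper": 0.8}
    - {"dp": [0, 0, 0], "yaw": 0, "gripper": 0.8}
    - {"dp": [0, 0, 0], "yaw": 0, "gripper": 0.8}

```text
t: 26.08
position: [0.4676, -0.3212, 0.2295]
orientation: [1.944, 1.624, 0.604]
contact_force: [-0.4, 0.1, -1.9]
finger_gap: 0.657
```

```bash
python3 ov.py c .002 .021; python3 - <<'E'
from h import *
tilt();s=state();print(s['dq'].round(4),s['joints'].round(2),s['finger_gap'],s['t'])
R=Rr.from_rotvec(s['orientation']).as_matrix();foot=s['position']+R@[0,.002,.021];print(foot)
E
```

```text
foot [ 0.4826 -0.3239  0.2149] err mm [-0.   1.  -0.1] axis err 0.63
lens px wrist [317.8 184.3] cross [316.8  50.1]
tilt 40.63 az -10.0 err vec deg vs goal
-10 push el35 [0.005, 0.995, 0.098]
-16 push el35 [-0.081, 0.992, 0.095]
-22 push el35 [-0.166, 0.982, 0.086]
angle to goal 0.63
[ 0.0001 -0.0003 -0.0004  0.0003  0.0004  0.0017] [-1.13 -0.17  2.13  0.76  0.89 -2.93] 0.6518223930600722 26.225
[ 0.4825425  -0.32388257  0.21489609]
```

View pics/owc.png

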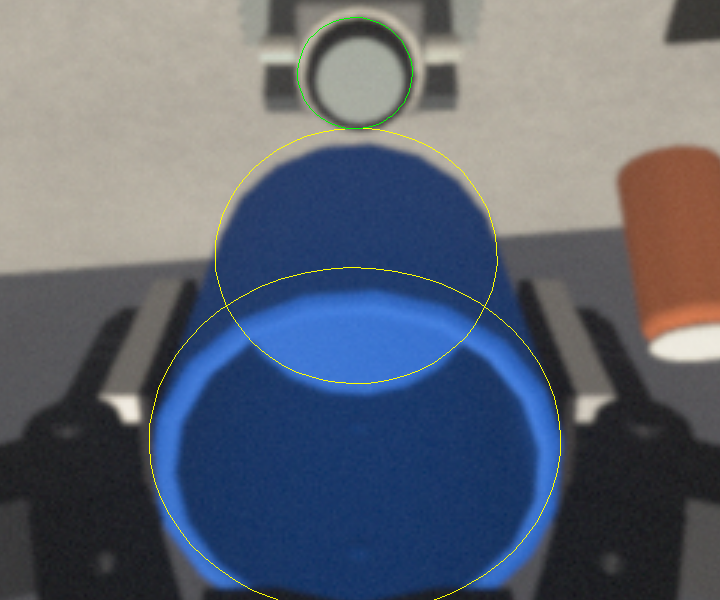

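The arm is settled and the cup is where it should be. The side view showed the reject still upright in the bin, so I'm handing in.

```bash
python3 -c "
from workcell import *
print(close_job())"
```

```text
the job is handed in; nothing more can be done
None
```

I finished both parts in the order asked and handed the job in at about 26 s. No verdict is reported.

**Reject cup:** It was lowered into the free end of the bin, released at about 6 N floor contact, and later views still show it upright. The tumbler, the plain white cups and the photo stand and camera were not touched.

**Blue cup:** It is held still at 60 N in front of the lens. The moves allow only shifts and a turn about the tool's z. I got the lean by repeatedly commanding poses just past the arm's reach, which tipped the tool a few degrees each time.

**Last checks:**
- **Position:** The foot centre is at about (0.4825, -0.324, 0.215) m, about 1 mm from the focus point measured from the top camera.
- **Angle:** The tool axis is about 0.6° from the lens axis, with a lean of 40.6° towards -10°. Fitted on the rim, the cup sits square in the grip to about 0.2°.
- **Disagreement:** The cameras differed on where the cup sits in the fingers. The wrist view said about 5 mm off along the pads; the top and side views said 0 to 2 mm. I used 2 mm, so the foot could be about 3 mm off the focus.

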